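# Lock a cuvette carrier in an instrument rail

### The arm

A 6-joint arm with a two-finger parallel gripper is mounted at the origin on the work surface. World frame = base frame: x ahead of the robot, y to its left, z up, the work surface at z = 0. Lengths are in m, angles in degrees, forces in N, time in s.
With the tool pointing down it reaches from about 0.3 to 0.775 m from the base axis. Payload 14.6 kg.
Tool frame: the origin (TCP) lies midway between the tips of the shut fingers; the grasp point (between the pads) lies robot.hold_point_z behind it (robot.hold_point_z is the distance from the TCP to the grasp point, in m); z points along the fingers, y is the direction in which the jaws open and shut (so a half turn about z gives the same grasp; the last joint's range is limited). The gripper opens to 85 mm and grips with 20 to 120 N. Pads are 22 mm wide; open, the fingers measure 114 mm over their backs; the gripper's body (76 mm by 85 mm) begins 54 mm behind the grasp point. The pads swing forward as they close: fully open they stand 13 mm farther back than shut.
Start: joints at [72.617, 17.183, 87.147, -0, 75.671, -3.816], TCP at [0.129, 0.535, 0.231] pointing down, gripper open.
Joint ranges: [-173.82, 173.82], [-45.26, 126.66], [13.44, 144.39], [-59.66, 239.66], [0, 175.72], [-146.38, 146.38]. Speed limits (degrees/s): [127.2, 127.2, 147.25, 180, 180, 180].

### API

Orientations are given as a 3x3 rotation matrix whose columns are the frame's x, y, z axes.
In Python, from plant import robot, cams, job gives the robot as it stands.
- The arm moves only by the tool step_arm, never from a script. Its argument "commands" is a list of rows, each an object of numbers: "dx", "dy", "dz": the shift along the tool's x, y, z in mm; "rx", "ry", "rz": the turn, a rotation vector about the tool's x, y, z in degrees; "gripper": the closure, from 0 (fully open) to 1 (shut). A call has exactly 10 rows; each row shifts and turns the commanded pose from where the row before left it, along the tool's axes as they then stand; what a row does not reach is not made up. A row lasts 1/8 s, in which the tool goes at most 62.5 mm and 10.7 degrees, less where a joint would pass 70% of its speed; a pose out of reach is approached as far as the arm can. A call with a gripper value outside its range is refused whole. The fingers move at their own pace and stop on an object; "newtons" is the grip in N (left out, the last holds). Time passes only in rows, so rows that do not move let the fingers close, or fill a call up. It gives the time, the measured TCP pose, the force and the opening at its end, in the units of the state.
- robot.sense(): the state, without advancing time (a new reading comes with each control period).
- cams.snapshot(name): name is "scene" or "side" or "wrist"; returns (picture, depth): 480x640x3 uint8, blue, green, red; 480x640 float32, m along the optical axis (not along the pixel's ray), 0 where there is no reading.
- cams.camera_params(name): a dict with "camera_matrix" (3x3 intrinsics, pixels), "R" (3x3) and "t" (3): a world point X has camera coordinates R X + t; the wrist camera has in their place "hand_eye" (4x4, takes a point from camera to tool coordinates, whose origin is the TCP and whose axes are the flange's). Camera axes: x right, y down, z forward; pixel columns grow to the right and rows downward; lengths in m; the calibration is good to about 2 mm. A picture is of the moment at which its call begins: read the wrist's pose just before it. camera_params takes no time and is no camera call.
- job.sign_off(): hands the job in, once; it reports no verdict.
The state is a dict: "time": time; "joints": joint angles; "joint_vel": joint speeds; "joint_torque": joint torques, N m; "position": TCP position; "orientation": TCP orientation; "ft_force": force on the tool from outside, world axes, zero at the start; "wrist_torque": the same for the moment, N m; "finger_gap": finger opening in m.
Only numpy, scipy, OpenCV 4.12 (cv2) and the standard library are available. Lean on these libraries where they do the work, as an engineer would, in place of code of your own. Each camera call takes 0.05 s, during which the arm holds its last target.

### The job

Take the yellow-flanged cuvette carrier out of its parking stand and drop its T-foot into the slot of the aluminium rail, foot lengthwise to the slot, in the half of the rail away from the blue buffer stop and well clear of it. Slide it gently along the slot until its flange pushes the red buffer pin in a little, then, keeping it there, press it down against the spring and twist it a quarter turn clockwise (seen from above) so that the foot locks under the lips. Let go and leave it locked, upright and still resting against the sprung pin; leave the other things alone and do not use heavy force.

Things in the scene. Friction and masses are not known exactly. Their poses are not given: they have to be found in the camera images.
- carrier_grip (a point): Centre of the carrier's grip: an upright black square post 24 x 24 mm, 60 mm tall (30 mm above and below this point), its faces square to this frame's x and y. It stands on a yellow round flange 44 mm across, 10 mm thick, whose underside lies 40 mm below this point. z is up. Loose, 0.13 to 0.2 kg. Half a turn about z makes no difference.
- carrier_foot (a point): Centre of the carrier's steel T-foot, 56 mm below carrier_grip, same axes. Foot: 28 mm long (x), 18 mm wide (y), 8 mm thick; above it a round stem 16 mm across, 12 mm long, up to the flange. Two opposite corners are relieved: in the rail it turns only clockwise seen from above and meets the channel's walls at about 95 degrees. While parked, the foot hangs in the stand.
- rail_slot (a point): Centre of the rail's slot at its top face, 45 mm above the bench, half-way along. y runs along the slot, x across, z up. Fixed aluminium rail, 64 mm wide, 300 mm long (y -150 to 150). Slot mouth 21 mm wide, chamfered to 27 mm at the top; lips 8 mm thick; channel beneath 29.6 mm wide. Force between carrier and rail must stay below 40 N.
- rail_strip (a point): Centre of the rail's underside; axes as rail_slot. In the channel a sprung strip carries the foot along the whole slot. Free and lengthwise, the flange's underside rests 11 mm above the rail's top, foot between the lips. Pressing (3.5 N at first, 9 N at the bottom) sinks it until the flange meets the rail; below 4 mm it can turn. Released after the turn, it rises to 4 mm and friction holds it.
- stop: Blue buffer stop fixed across the +y part of the rail, 60 x 30 (along the slot) x 15 mm tall. Origin: centre of its underside, on the slot's line at the rail's top face; axes as rail_slot. From its -y side stands a red sprung pin plate, 20 mm wide, 2 to 16 mm above the rail's top. More than 15 N on it breaks it. Drop the carrier in 100 mm or more from this origin.
- stop_face (a point): Middle of the stop's -y face, 15 mm from its origin. The free pin plate's face stands 16 to 42 mm out from here towards -y; a screw sets this anew each time and it is not measured: feel for it. It yields by up to 7 mm (0.4 N at first, about 4.6 N at the end), then is solid. The carrier should finally rest on it with 0.5 to 7 N. Carrier axis to flange rim: 22 mm.
- stand_a: White parking stand of the carrier, 66 x 66 x 32 mm tall, fixed, origin at the centre of its underside. The carrier hangs in its round hole (36 mm across) with the flange on the stand's top.
- spare_grip (a point): Centre of the grip block of the spare carrier, same shape but with a grey flange, in an equal stand: leave it alone.
- reagent: Amber bottle, 60 mm across, 130 mm tall; origin at its underside. Leave alone.
- jar: White jar with red cap, 64 mm across, 80 mm tall; origin at its underside. Leave alone.
- beaker: Glass beaker, 72 mm across, 90 mm tall; origin at its underside. Leave alone.
- dish: White dish, 90 mm across, 16 mm tall; origin at its underside. Leave alone.
- driver: Screwdriver with green handle lying on the bench. Leave alone.
- tipbox: Orange tip box, 120 x 80 x 55 mm; origin at its underside. Leave alone.
Things that resemble listed ones, but are neither listed nor needed, are in the scene too. Leave any purple look-alike of the part that bears carrier_grip alone.

How it is judged:
By the outcome, as a careful person would: the job done as asked, in the order asked, and still so for the second after the job is handed in, with the robot touching nothing.
It also fails if it takes over 72 s, if anything falls off the work surface, if the arm or the gripper's body presses on something with over 40 N, if the wrist force passes 120 N, or if a joint passes its speed limit or range.

## Working session

There is one attempt and no reset: what is moved stays moved. The work goes in short steps, Python scripts to look and compute and a tool call to move; the robot and the scene stay as the last step left them, time stands still between calls to the robot, and variables do not carry over. Pictures are saved under pics/ and viewed, and the job is handed in when it is done.

Besides the shell and the picture viewer there is one more tool, called after "Call:" as name(argument=value, ...), one argument or row to a line, values as JSON. step_arm: Moves the arm, as the interface text tells. Its arguments: {"type":"object","properties":{"commands":{"type":"array","items":{"type":"object","properties":{"dx":{"type":"number"},"dy":{"type":"number"},"dz":{"type":"number"},"rx":{"type":"number"},"ry":{"type":"number"},"rz":{"type":"number"},"gripper":{"type":"number"}}}},"newtons":{"type":"number"}},"required":["commands"]}

```bash
ls; mkdir -p pics
python3 - <<'E'
from plant import robot,cams,job
import cv2,numpy as np
s=robot.sense();print(s); print(robot.hold_point_z)
np.set_printoptions(precision=4,suppress=True)
for n in("scene","side","wrist"):
    im,d=cams.snapshot(n);cv2.imwrite(f"pics/a_{n}.png",im);np.save(f"pics/a_{n}_d.npy",d);print(n,cams.camera_params(n))
E
```

```text
pics
{'time': 0.0, 'joints': array([ 7.26164395e+01,  1.72167975e+01,  8.71811880e+01,  1.49166693e-03,
        7.56697516e+01, -3.81628184e+00]), 'joint_vel': array([-0.00665289, -0.04167682,  0.05235169, -0.04782597, -0.10695953,
       -0.07640317]), 'joint_torque': array([ 8.57355053e-05, -5.43502200e+01, -3.61797523e+01, -9.35477215e-05,
        3.95234019e-03,  9.20583170e-05]), 'position': array([0.12895249, 0.53442618, 0.23070357]), 'orientation': array([[-9.72093596e-01,  2.34593048e-01, -3.77285260e-04],
       [ 2.34593329e-01,  9.72092955e-01, -1.12070189e-03],
       [ 1.03847470e-04, -1.17793574e-03, -9.99999301e-01]]), 'ft_force': array([-0.58366096, -0.40359714,  0.54501244]), 'wrist_torque': array([-0.02320505,  0.04408106, -0.02611251]), 'finger_gap': 0.08549908327534803}
0.0187
scene {'camera_matrix': array([[514.2917,   0.    , 320.7187],
       [  0.    , 514.2917, 235.2757],
       [  0.    ,   0.    ,   1.    ]]), 'R': array([[-0.2273,  0.9738,  0.0017],
       [ 0.8338,  0.1955, -0.5163],
       [-0.5031, -0.116 , -0.8564]]), 't': array([ 0.1463, -0.4299,  1.5223])}
side {'camera_matrix': array([[434.9545,   0.    , 318.7402],
       [  0.    , 434.9545, 240.8161],
       [  0.    ,   0.    ,   1.    ]]), 'R': array([[ 0.9645, -0.2634,  0.0186],
       [-0.1338, -0.5483, -0.8255],
       [ 0.2277,  0.7937, -0.5641]]), 't': array([-0.5791,  0.1153,  0.9136])}
wrist {'camera_matrix': array([[338.3418,   0.    , 319.8782],
       [  0.    , 338.3418, 240.6631],
       [  0.    ,   0.    ,   1.    ]]), 'hand_eye': array([[ 0.0001, -0.9597, -0.281 ,  0.0704],
       [ 1.    ,  0.    ,  0.0003,  0.0004],
       [-0.0003, -0.281 ,  0.9597, -0.1425],
       [ 0.    ,  0.    ,  0.    ,  1.    ]])}
```

View pics/a_scene.png

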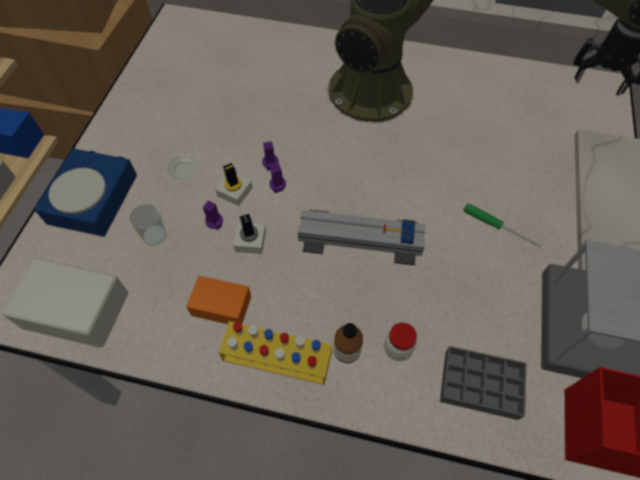

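View pics/a_side.png

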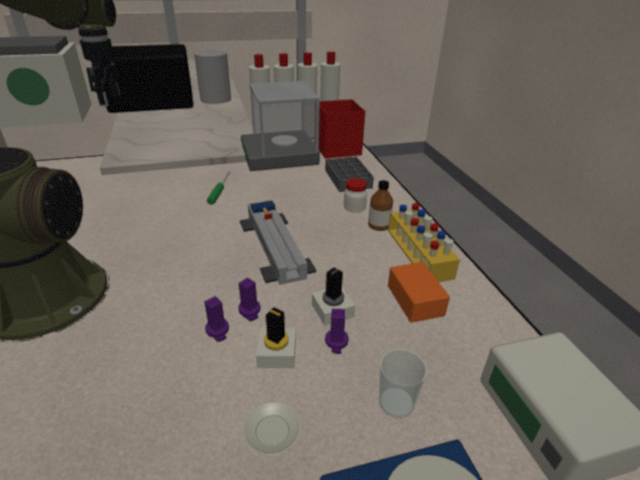

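View pics/a_wrist.png

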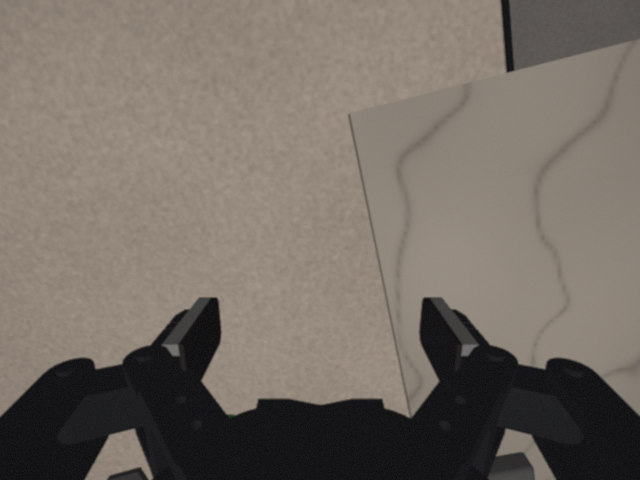

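Candidates in the scene picture:
- Yellow-flanged black post in a white stand at (232,178). It is at (276,330) in the side picture. This matches the description.
- Grey-flanged spare at (248,228).
- Purple look-alikes at (270,155), (277,178) and (212,214).

The rail is at about (362,230), with its blue stop at (408,231). I'll check the choice in a close crop.

```bash
python3 - <<'E'
import cv2,numpy as np
a=cv2.imread('pics/a_scene.png');b=cv2.imread('pics/a_side.png')
c=cv2.resize(a[150:210,200:290],None,fx=4.4,fy=4.4,interpolation=cv2.INTER_CUBIC)
d=cv2.resize(b[295:375,240:340],None,fx=4,fy=4,interpolation=cv2.INTER_CUBIC)
e=cv2.resize(a[195:270,290:435],None,fx=2.75,fy=2.75,interpolation=cv2.INTER_CUBIC)
f=cv2.resize(b[190:290,230:330],None,fx=2.7,fy=2.7,interpolation=cv2.INTER_CUBIC)
o=np.zeros((600,800,3),np.uint8)
for im,y,x in((c,0,0),(d,0,400),(e,325,0),(f,325,400)):
    h=min(im.shape[0],600-y);w=min(im.shape[1],800-x);o[y:y+h,x:x+w]=im[:h,:w]
cv2.imwrite('pics/crop1.png',o)
E
cat > h.py <<'E'
import numpy as np,cv2
from plant import robot,cams,job
np.set_printoptions(precision=4,suppress=True)
P={n:cams.camera_params(n) for n in("scene","side","wrist")}
def pose(n,s=None):
    """returns K, Rcw (cam->world), C"""
    p=P[n];K=p['camera_matrix']
    if n!='wrist': return K,p['R'].T,-p['R'].T@p['t']
    s=s or robot.sense();R=s['orientation'];H=p['hand_eye']
    return K,R@H[:3,:3],s['position']+R@H[:3,3]
def ray(ps,uv):
    K,R,C=ps;d=R@(np.linalg.inv(K)@np.array([uv[0],uv[1],1.]));return C,d/np.linalg.norm(d)
def onplane(ps,uv,z):
    C,d=ray(ps,uv);return C+d*(z-C[2])/d[2]
def tri(r):
    A=0;b=0
    for C,d in r:
        M=np.eye(3)-np.outer(d,d);A=A+M;b=b+M@C
    X=np.linalg.solve(A,b);return X,[np.linalg.norm(np.cross(X-C,d)) for C,d in r]
def proj(ps,X):
    K,R,C=ps;q=K@(R.T@(np.asarray(X)-C));return q[:2]/q[2]
def mask(im,lo,hi,box=None):
    m=cv2.inRange(cv2.cvtColor(im,cv2.COLOR_BGR2HSV),lo,hi)
    if box:
        k=np.zeros_like(m);x0,y0,x1,y1=box;k[y0:y1,x0:x1]=1;m=m*k
    return m
E
```

```text
(no output)
```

View pics/crop1.png

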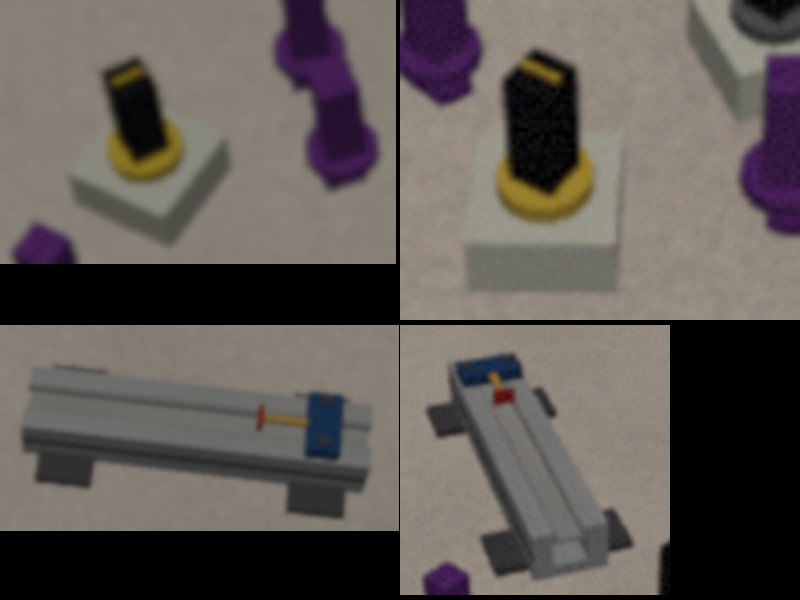

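The crop confirms the choice: a black post with a yellow stripe on top and a yellow flange, in a white stand. The pin's red plate is at about (385,229) in the scene picture. Next I'll get coarse positions.

Run:
```python
from h import *
a=cv2.imread('pics/a_scene.png');b=cv2.imread('pics/a_side.png')
def cen(im,lo,hi,box):
    m=mask(im,lo,hi,box);n,l,st,ce=cv2.connectedComponentsWithStats(m);
    o=sorted([(st[i,4],*ce[i]) for i in range(1,n)],reverse=True)[:3];return o
for nm,lo,hi,bs,bd in(("yellow",(20,100,90),(35,255,255),(200,150,290,210),(240,295,340,375)),("blue",(100,120,40),(125,255,255),(380,200,435,260),(230,190,300,230)),("red",(0,130,70),(8,255,255),(370,215,400,245),(250,205,290,230))):
    print(nm,cen(a,lo,hi,bs),cen(b,lo,hi,bd))
ps,pd=pose('scene'),pose('side')
def t(u,v): 
    X,e=tri([ray(ps,u),ray(pd,v)]);print(X,e,np.hypot(*X[:2]))
# post top stripe centers & rail ends
m1=cen(a,(20,100,90),(35,255,255),(200,150,290,210));
# scene crop coords /4.4 + offset
t((200+128/4.4,150+77/4.4),(240+541/4-100,295+71/4))
# rail corners far end left top (stop-away end): scene crop (32,370)->, (25,437); side crop
S=lambda x,y:(290+x/2.75,195+(y-325)/2.75); D=lambda x,y:(230+(x-400)/2.7,190+(y-325)/2.7)
t(S(32,372),D(529,540));t(S(25,435),D(605,527))
t(S(371,407),D(450,368));
```

```text
yellow [(np.int32(102), np.float64(232.7058823529412), np.float64(185.51960784313727)), (np.int32(3), np.float64(229.0), np.float64(166.66666666666666)), (np.int32(1), np.float64(226.0), np.float64(168.0))] [(np.int32(211), np.float64(275.9478672985782), np.float64(342.81990521327015)), (np.int32(23), np.float64(274.4347826086956), np.float64(312.1304347826087))]
blue [(np.int32(209), np.float64(407.50717703349284), np.float64(231.39712918660288))] [(np.int32(130), np.float64(262.33846153846156), np.float64(206.36923076923077))]
red [(np.int32(8), np.float64(384.5), np.float64(228.0))] [(np.int32(30), np.float64(267.8333333333333), np.float64(215.73333333333332))]
[ 0.4464 -0.2739  0.1011] [np.float64(0.00046738687627328237), np.float64(0.000467386876273153)] 0.5237288585512762
[ 0.4882 -0.0823  0.0383] [np.float64(0.002824950401987434), np.float64(0.0028249504019874196)] 0.4950456161324344
[ 0.5516 -0.0734  0.0339] [np.float64(0.0014685735780218324), np.float64(0.001468573578021813)] 0.556508992584853
[0.461  0.2128 0.0382] [np.float64(0.0018028004836307726), np.float64(0.0018028004836306841)] 0.5077545451292793
```

Call:
step_arm(
  commands=[
    {"dx":-41,"dy":-35,"dz":-7,"rz":4},
    {"dx":-41,"dy":-35,"dz":-7},
    {"dx":-41,"dy":-35,"dz":-7},
    {"dx":-41,"dy":-35,"dz":-7},
    {"dx":-41,"dy":-35,"dz":-7},
    {"dx":-41,"dy":-35,"dz":-7},
    {"dx":-41,"dy":-35,"dz":-7},
    {"dx":-41,"dy":-35,"dz":-7},
    {"dx":-41,"dy":-35,"dz":-7},
    {"dx":-41,"dy":-35,"dz":-7},
  ],
)

```text
$.commands[0]: bad value
```

Run:
```python
from h import *
s=robot.sense();print(s['time'],s['position'],s['joints'],s['orientation'][:,0],s['ft_force'])
im,d=cams.snapshot('wrist');cv2.imwrite('pics/w1.png',im);np.savez('pics/w1.npz',d=d,p=s['position'],R=s['orientation'])
```

```text
0.15 [0.129  0.5345 0.2309] [72.6165 17.207  87.1705 -0.0013 75.6704 -3.8164] [-0.9721  0.2346  0.    ] [ 0.2706 -0.2406 -0.2076]
```

View pics/w1.png

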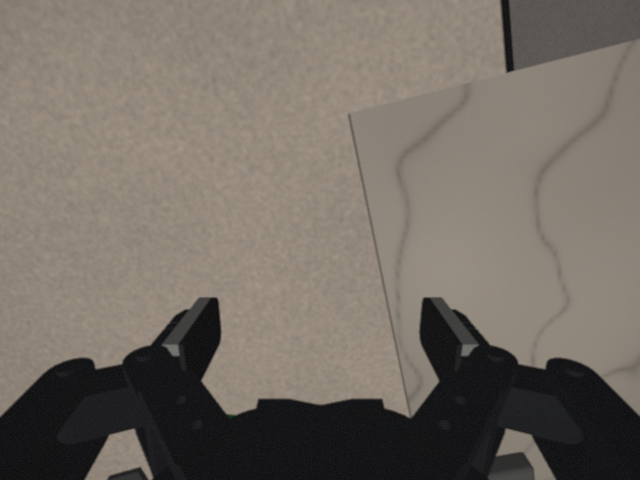

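The call was refused and the arm did not move. Each row probably needs every key.

Call:
step_arm(
  commands=[
    {"dx":-41,"dy":-35,"dz":-7,"rx":0,"ry":0,"rz":0,"gripper":0},
    {"dx":-41,"dy":-35,"dz":-7,"rx":0,"ry":0,"rz":0,"gripper":0},
    {"dx":-41,"dy":-35,"dz":-7,"rx":0,"ry":0,"rz":0,"gripper":0},
    {"dx":-41,"dy":-35,"dz":-7,"rx":0,"ry":0,"rz":0,"gripper":0},
    {"dx":-41,"dy":-35,"dz":-7,"rx":0,"ry":0,"rz":0,"gripper":0},
    {"dx":-41,"dy":-35,"dz":-7,"rx":0,"ry":0,"rz":0,"gripper":0},
    {"dx":-41,"dy":-35,"dz":-7,"rx":0,"ry":0,"rz":0,"gripper":0},
    {"dx":-41,"dy":-35,"dz":-7,"rx":0,"ry":0,"rz":0,"gripper":0},
    {"dx":-41,"dy":-35,"dz":-7,"rx":0,"ry":0,"rz":0,"gripper":0},
    {"dx":-41,"dy":-35,"dz":-7,"rx":0,"ry":0,"rz":0,"gripper":0},
  ],
)

```text
time: 1.45
position: [0.4462, 0.0965, 0.3016]
orientation: [[-0.972, 0.235, 0.0], [0.235, 0.972, 0.0], [-0.0, 0.0, -1.0]]
ft_force: [-0.2, 0.4, -0.0]
finger_gap: 0.0856
```

Run:
```python
from h import *
s=robot.sense();print(s['time'],s['position'],s['joints'],s['orientation'][:,0],s['ft_force'])
im,d=cams.snapshot('wrist');cv2.imwrite('pics/w2.png',im);np.savez('pics/w2.npz',d=d,p=s['position'],R=s['orientation'])
```

```text
1.45 [0.4462 0.0965 0.3016] [  7.6093   2.2461  95.2208   0.002   82.5225 -68.8162] [-0.9721  0.2347 -0.0002] [-0.2154  0.4007 -0.0037]
```

View pics/w2.png

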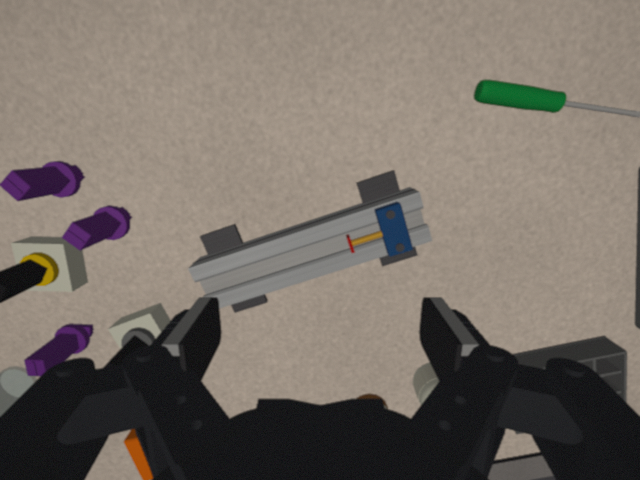

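The whole rail shows in the wrist view, from (190,265) to (428,235). The blue stop is at (394,230) and the pin plate at (351,244). The yellow carrier is at the left edge, at (40,268). I'll move over the carrier.

Call:
step_arm(
  commands=[
    {"dx":-16,"dy":-35,"dz":0,"rx":0,"ry":0,"rz":0,"gripper":0},
    {"dx":-16,"dy":-35,"dz":0,"rx":0,"ry":0,"rz":0,"gripper":0},
    {"dx":-16,"dy":-35,"dz":0,"rx":0,"ry":0,"rz":0,"gripper":0},
    {"dx":-16,"dy":-35,"dz":0,"rx":0,"ry":0,"rz":0,"gripper":0},
    {"dx":-16,"dy":-35,"dz":0,"rx":0,"ry":0,"rz":0,"gripper":0},
    {"dx":-16,"dy":-35,"dz":0,"rx":0,"ry":0,"rz":0,"gripper":0},
    {"dx":-16,"dy":-35,"dz":0,"rx":0,"ry":0,"rz":0,"gripper":0},
    {"dx":-16,"dy":-35,"dz":0,"rx":0,"ry":0,"rz":0,"gripper":0},
    {"dx":-16,"dy":-35,"dz":0,"rx":0,"ry":0,"rz":0,"gripper":0},
    {"dx":-16,"dy":-35,"dz":0,"rx":0,"ry":0,"rz":0,"gripper":0},
  ],
)

```text
time: 2.75
position: [0.519, -0.2807, 0.3011]
orientation: [[-0.972, 0.235, -0.0], [0.235, 0.972, 0.0], [0.0, 0.0, -1.0]]
ft_force: [0.5, 0.3, -0.3]
finger_gap: 0.0855
```

Run:
```python
from h import *
s=robot.sense();print(s['time'],s['position'],s['joints'],s['orientation'][:,0],s['ft_force'])
im,d=cams.snapshot('wrist');cv2.imwrite('pics/w3.png',im);np.savez('pics/w3.npz',d=d,p=s['position'],R=s['orientation'])
```

```text
2.75 [ 0.519  -0.2807  0.3011] [ -31.9645   20.0934   74.128     0.0015   85.7994 -108.3951] [-0.9721  0.2346  0.0003] [ 0.4653  0.3285 -0.3416]
```

View pics/w3.png

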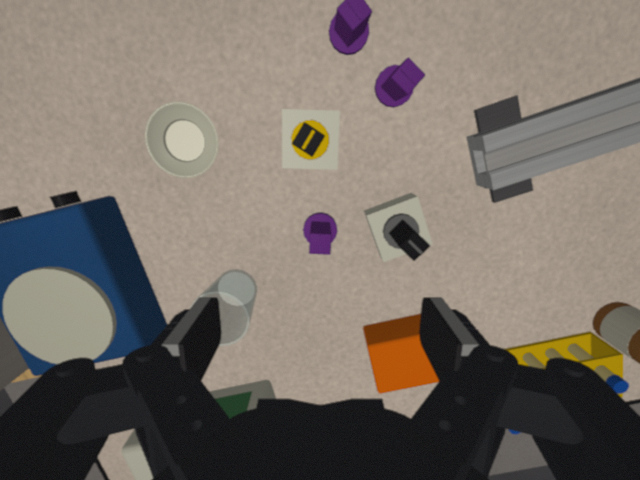

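The carrier is at (311,140), almost straight below the camera. A purple look-alike is at (320,230) and the grey spare at (402,232). Now a precise measurement.

Run:
```python
from h import *
im=cv2.imread('pics/w3.png');z=np.load('pics/w3.npz');s={'position':z['p'],'orientation':z['R']};pw=pose('wrist',s);d=z['d']
print('C',pw[2])
cv2.imwrite('pics/w3c.png',cv2.resize(im[95:185,270:350],None,fx=6,fy=6,interpolation=cv2.INTER_CUBIC))
box=(282,110,339,169)
Y=mask(im,(20,100,90),(35,255,255),box);K=cv2.inRange(cv2.cvtColor(im,cv2.COLOR_BGR2GRAY),0,45);k=np.zeros_like(K);k[110:169,282:339]=1;K*=k
n,l,st,ce=cv2.connectedComponentsWithStats(Y)
for i in range(1,n): print('yellow',st[i],ce[i])
# union yellow+black => flange disc outline
U=cv2.morphologyEx(Y|K,cv2.MORPH_CLOSE,np.ones((3,3)));c=max(cv2.findContours(U,0,2)[0],key=cv2.contourArea)
print('disc',cv2.minEnclosingCircle(c),cv2.fitEllipse(c))
c=max(cv2.findContours(cv2.morphologyEx(K,cv2.MORPH_CLOSE,np.ones((5,5))),0,2)[0],key=cv2.contourArea)
r=cv2.minAreaRect(c);print('post',r)
bx=cv2.boxPoints(r);W=np.array([onplane(pw,p,0.102) for p in bx]);print(W);print(np.linalg.norm(W[1]-W[0]),np.linalg.norm(W[2]-W[1]),W.mean(0),np.degrees(np.arctan2(*(W[1]-W[0])[[1,0]])))
# stripe
i=[i for i in range(1,n) if np.hypot(*(ce[i]-np.array(r[0])))<6 and st[i,4]<120]
for j in i:
    p=np.argwhere(l==j)[:,::-1].astype(float);e=cv2.fitLine(p.astype(np.float32),cv2.DIST_L2,0,.01,.01).ravel()
    a=onplane(pw,ce[j]-5*e[:2],.102);b=onplane(pw,ce[j]+5*e[:2],.102);print('stripe',e,'c',(a+b)/2,'ang',np.degrees(np.arctan2(*(b-a)[[1,0]])))
# heights
for u,v in((r[0]),(300,140),(290,120)):
    print('depth',d[int(v),int(u)], 'z',pw[2]+ (pw[1]@(np.linalg.inv(pw[0])@np.array([u,v,1])))*d[int(v),int(u)])
ps,pd=pose('scene'),pose('side')
sc=(200+128/4.4,150+77/4.4);sd=(274.4,312.1)
for st_ in [ce[j] for j in i]:
    print('tri top',tri([ray(pw,st_),ray(ps,sc),ray(pd,sd)]),tri([ray(pw,st_),ray(pd,sd)]))
```

```text
C [ 0.4507 -0.2639  0.4435]
yellow [291 120  38  40 707] [310.8699 139.5191]
disc ((309.5, 139.3205108642578), 19.837743759155273) ((309.7173767089844, 139.31491088867188), (37.05412673950195, 38.92823028564453), 172.9861602783203)
post ((313.8672180175781, 143.00205993652344), (8.335421562194824, 22.911022186279297), 30.068584442138672)
[[ 0.4555 -0.2803  0.102 ]
 [ 0.4403 -0.265   0.102 ]
 [ 0.4456 -0.2592  0.102 ]
 [ 0.461  -0.2744  0.102 ]]
0.021585977734071473 0.007927433264201814 [ 0.4506 -0.2697  0.102 ] 134.98832848306245
depth 0.3283662 z [ 0.4506 -0.2697  0.1018]
depth 0.3280866 z [ 0.4447 -0.2821  0.1012]
depth 0.38864437 z [ 0.4194 -0.2915  0.0316]
```

View pics/w3c.png

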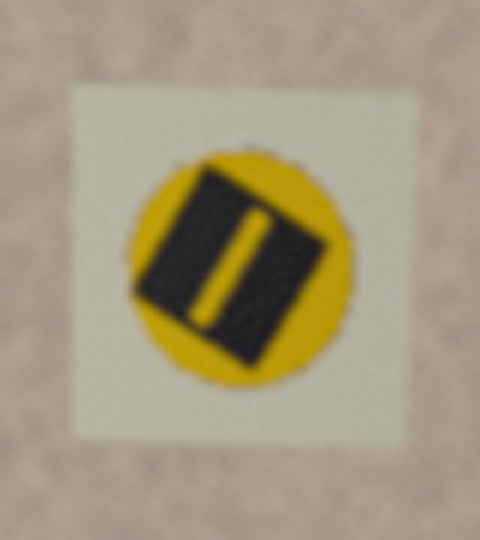

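Run:
```python
from h import *
im=cv2.imread('pics/w3.png');z=np.load('pics/w3.npz');s={'position':z['p'],'orientation':z['R']};pw=pose('wrist',s)
g=cv2.cvtColor(im,cv2.COLOR_BGR2GRAY)
K=cv2.inRange(g,0,70);k=np.zeros_like(K);k[113:166,285:336]=1;K*=k
pts=cv2.findNonZero(K);r=cv2.minAreaRect(cv2.convexHull(pts));print(r)
W=np.array([onplane(pw,p,0.102) for p in cv2.boxPoints(r)])
print(W,np.linalg.norm(W[1]-W[0]),np.linalg.norm(W[2]-W[1]),W.mean(0),np.degrees(np.arctan2(*(W[1]-W[0])[[1,0]])))
# stripe = yellowish within inner part of post
c=np.array(r[0]);Y=mask(im,(15,80,60),(35,255,255));k=np.zeros_like(Y);q=cv2.boxPoints((r[0],(r[1][0]-5,r[1][1]-5),r[2]));cv2.fillPoly(k,[q.astype(int)],1);Y*=k
p=cv2.findNonZero(Y).reshape(-1,2).astype(np.float32);e=cv2.fitLine(p,cv2.DIST_L2,0,.01,.01).ravel();m=p.mean(0)
a=onplane(pw,m-6*e[:2],.102);b=onplane(pw,m+6*e[:2],.102);print(len(p),m,(a+b)/2,'stripe ang',np.degrees(np.arctan2(*(b-a)[[1,0]])))
# hull method via crop corners
C=np.array([(205,165),(328,243),(255,368),(133,292)])/6+np.array([270,95])-.5
W=np.array([onplane(pw,x,.102) for x in C]);print('eye corners',W.mean(0),[np.degrees(np.arctan2(*(W[(i+1)%4]-W[i])[[1,0]])) for i in range(4)],[np.linalg.norm(W[(i+1)%4]-W[i]) for i in range(4)])
ps,pd=pose('scene'),pose('side')
print(tri([ray(pw,m),ray(pd,(274.4,312.1))]),tri([ray(pw,m),ray(ps,(229.1,167.5))]),tri([ray(pw,m),ray(ps,(229.1,167.5)),ray(pd,(274.4,312.1))]))
# flange disc at z=.042
print('flange',onplane(pw,(309.7,139.3),.042))
# neighbours: purple
P_=mask(im,(125,80,30),(155,255,255));n,l,st,ce=cv2.connectedComponentsWithStats(P_)
for i in range(1,n):
    if st[i,4]>80: print('purple',ce[i],onplane(pw,ce[i],.05))
```

```text
((307.9629211425781, 139.06065368652344), (23.512653350830078, 24.413341522216797), 31.429563522338867)
[[ 0.4458 -0.2908  0.102 ]
 [ 0.4302 -0.2741  0.102 ]
 [ 0.4455 -0.258   0.102 ]
 [ 0.4616 -0.2747  0.102 ]] 0.02288279582030763 0.02219989166215627 [ 0.4458 -0.2744  0.102 ] 133.03751893204966
118 [308.0339 139.0339] [ 0.4457 -0.2743  0.102 ] stripe ang 134.9596977794789
eye corners [ 0.4457 -0.2745  0.102 ] [np.float64(45.30004043370732), np.float64(-44.86980988135706), np.float64(-134.8265774937864), np.float64(134.91231816276988)] [np.float64(0.022894493537694908), np.float64(0.022809916266487856), np.float64(0.022980944356929846), np.float64(0.02275955160771599)]
(array([ 0.4455, -0.2742,  0.1028]), [np.float64(0.0001605500897230501), np.float64(0.00016055008972307714)]) (array([ 0.4455, -0.2742,  0.1005]), [np.float64(0.00019580216709937442), np.float64(0.00019580216709930745)]) (array([ 0.4457, -0.2738,  0.1018]), [np.float64(0.0005182924523406495), np.float64(0.0005258965734613101), np.float64(0.0005467646901382491)])
flange [ 0.4455 -0.2743  0.042 ]
purple [349.9366  26.1701] [ 0.3478 -0.2073  0.05  ]
purple [397.4879  82.878 ] [ 0.4116 -0.1691  0.05  ]
purple [319.7707 232.5569] [ 0.5527 -0.2884  0.05  ]
```

The carrier axis is at (0.4457, -0.2743), from the post top and the flange. The top height triangulates to 0.1018 against 0.102 expected. The stripe lies at 135°. Next is the rail, from w2.

Run:
```python
from h import *
im=cv2.imread('pics/w2.png');z=np.load('pics/w2.npz');s={'position':z['p'],'orientation':z['R']};pw=pose('wrist',s)
print(pw[2])
# rectify top plane z=.045 at 0.5mm/px : x across 0.40..0.60 , y -0.12..0.26
xs=0.42;ys=-0.11
dst=[(0,0),(799,0),(799,379),(0,379)]
src=[proj(pw,(xs+v*.0005,ys+u*.0005,.045)) for u,v in dst]
H=cv2.getPerspectiveTransform(np.float32(src),np.float32(dst))
o=cv2.warpPerspective(im,H,(800,380),flags=cv2.INTER_CUBIC);cv2.imwrite('pics/rail.png',o)
```

```text
[0.3779 0.1134 0.444 ]
```

View pics/rail.png

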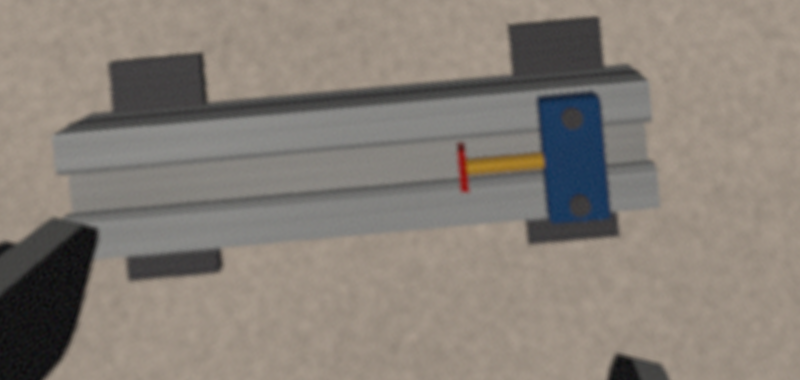

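The top-plane rectification (0.5 mm/px) shows the slot mouth edges from (70,171) to (645,120) and from (72,213) to (650,162). The stop is at (574,158) and the pin plate at (463,168). I'll fit the edges numerically, using w3 for its part of the rail as well.

```bash
cat > rail.py <<'E'
from h import *
def rect(im,pw,c,ang,z,L=0.16,W=0.05,mm=0.25):
    """u along rail y, v along rail x; centre c"""
    a=np.radians(ang);ey=np.array([np.cos(a),np.sin(a),0]);ex=np.array([np.sin(a),-np.cos(a),0])
    nu=int(2*L*1000/mm);nv=int(2*W*1000/mm);c3=np.array([c[0],c[1],z])
    dst=[(0,0),(nu-1,0),(nu-1,nv-1),(0,nv-1)]
    src=[proj(pw,c3+ey*(u*mm/1000-L)+ex*(v*mm/1000-W)) for u,v in dst]
    return cv2.warpPerspective(im,cv2.getPerspectiveTransform(np.float32(src),np.float32(dst)),(nu,nv),flags=cv2.INTER_LINEAR)
def profile(o,u0,u1,mm=.25,W=.05):
    g=cv2.cvtColor(o,cv2.COLOR_BGR2GRAY).astype(float)[:,u0:u1].mean(1)
    return (np.arange(len(g))*mm-W*1000),g
E
python3 - <<'E'
from rail import *
c=(0.5042,0.0674)
for f,segs in(('w2',[(-110,-70),(-70,-30),(-30,10),(10,40)]),('w3',[(-130,-110),(-110,-90),(-90,-70)])):
    im=cv2.imread(f'pics/{f}.png');z=np.load(f'pics/{f}.npz');pw=pose('wrist',{'position':z['p'],'orientation':z['R']})
    o=rect(im,pw,c,95.05,.045);cv2.imwrite(f'pics/r_{f}.png',cv2.resize(o,(800,250)))
    for a,b in segs:
        x,g=profile(o,int((a+160)*4),int((b+160)*4));g=cv2.GaussianBlur(g.reshape(-1,1),(1,9),0).ravel();dg=np.gradient(g)
        pk=[i for i in range(2,len(dg)-2) if abs(dg[i])>1.0 and abs(dg[i])==abs(dg[i-2:i+3]).max()]
        print(f,a,b,[(round(x[i],1),round(dg[i],1)) for i in pk if abs(x[i])<38])
E
```

```text
w2 -110 -70 [(np.float64(-36.5), np.float64(-1.5)), (np.float64(-34.2), np.float64(1.6)), (np.float64(-30.5), np.float64(5.7)), (np.float64(-12.2), np.float64(-2.3)), (np.float64(-9.5), np.float64(1.7)), (np.float64(9.2), np.float64(-3.2)), (np.float64(12.0), np.float64(1.6)), (np.float64(14.8), np.float64(2.0)), (np.float64(33.8), np.float64(-5.3))]
w2 -70 -30 [(np.float64(-34.5), np.float64(1.7)), (np.float64(-30.8), np.float64(5.7)), (np.float64(-12.2), np.float64(-2.4)), (np.float64(-9.5), np.float64(2.0)), (np.float64(9.0), np.float64(-3.6)), (np.float64(12.0), np.float64(1.6)), (np.float64(14.8), np.float64(1.9)), (np.float64(33.5), np.float64(1.4))]
w2 -30 10 [(np.float64(-34.5), np.float64(1.7)), (np.float64(-30.8), np.float64(5.3)), (np.float64(-12.5), np.float64(-2.3)), (np.float64(-9.8), np.float64(2.0)), (np.float64(9.0), np.float64(-3.8)), (np.float64(12.0), np.float64(1.7)), (np.float64(14.8), np.float64(1.6)), (np.float64(33.5), np.float64(1.5))]
w2 10 40 [(np.float64(-34.8), np.float64(1.8)), (np.float64(-31.0), np.float64(5.2)), (np.float64(-12.5), np.float64(-2.3)),
[... 354 characters left out ...]
p.float64(12.5), np.float64(1.6)), (np.float64(15.0), np.float64(1.7)), (np.float64(34.0), np.float64(-5.9))]
w3 -110 -90 [(np.float64(-35.2), np.float64(-5.8)), (np.float64(-30.8), np.float64(5.7)), (np.float64(-12.0), np.float64(-2.0)), (np.float64(-9.2), np.float64(1.4)), (np.float64(10.0), np.float64(-2.8)), (np.float64(12.2), np.float64(1.6)), (np.float64(15.0), np.float64(1.6))]
w3 -90 -70 [(np.float64(-35.2), np.float64(-7.8)), (np.float64(-30.8), np.float64(5.5)), (np.float64(-12.0), np.float64(-2.0)), (np.float64(-9.5), np.float64(1.6)), (np.float64(9.8), np.float64(-2.8)), (np.float64(12.5), np.float64(1.5)), (np.float64(14.8), np.float64(1.5)), (np.float64(33.5), np.float64(2.3))]
```

View pics/r_w2.png

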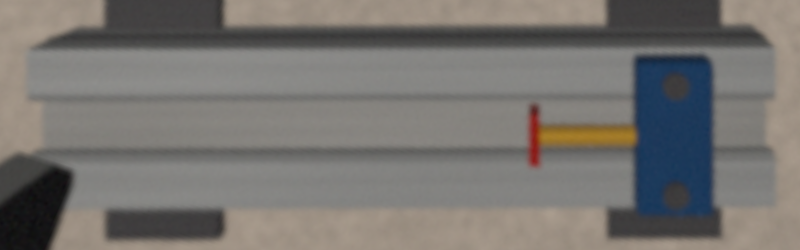

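View pics/r_w3.png

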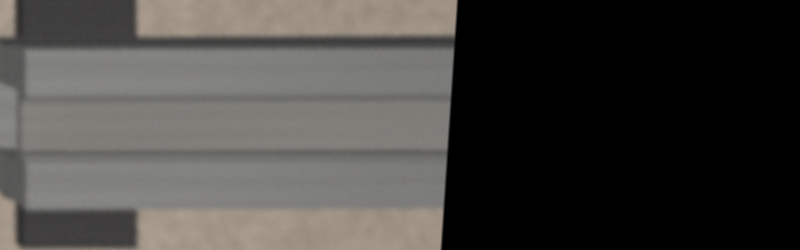

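Rail slot centre is at about (0.5054, 0.0675). Its y axis is at 95.2°, and the measured widths (27 mm chamfer, 64 mm body) agree with the text. The stop origin is at rail y ≈ 107 and the pin face at about 52. Now to the carrier, with jaws at 45° and stripe along tool x.

Call:
step_arm(
  commands=[
    {"dx":0,"dy":0,"dz":0,"rx":0,"ry":0,"rz":10.5,"gripper":0},
    {"dx":0,"dy":0,"dz":0,"rx":0,"ry":0,"rz":10.5,"gripper":0},
    {"dx":0,"dy":0,"dz":0,"rx":0,"ry":0,"rz":10.4,"gripper":0},
    {"dx":11.3,"dy":-9.5,"dz":24,"rx":0,"ry":0,"rz":0,"gripper":0},
    {"dx":11.3,"dy":-9.5,"dz":24,"rx":0,"ry":0,"rz":0,"gripper":0},
    {"dx":11.3,"dy":-9.5,"dz":24,"rx":0,"ry":0,"rz":0,"gripper":0},
    {"dx":11.3,"dy":-9.5,"dz":24,"rx":0,"ry":0,"rz":0,"gripper":0},
    {"dx":11.3,"dy":-9.5,"dz":24,"rx":0,"ry":0,"rz":0,"gripper":0},
    {"dx":0,"dy":0,"dz":24,"rx":0,"ry":0,"rz":0,"gripper":0},
    {"dx":0,"dy":0,"dz":24,"rx":0,"ry":0,"rz":0,"gripper":0},
  ],
)

```text
time: 4.05
position: [0.4452, -0.2731, 0.1326]
orientation: [[-0.707, 0.707, 0.0], [0.707, 0.707, -0.0], [-0.0, -0.0, -1.0]]
ft_force: [0.1, -0.4, 0.0]
finger_gap: 0.0854
```

Run:
```python
from h import *
s=robot.sense();print(s['time'],s['position'],s['joints'],s['orientation'],s['ft_force'])
im,d=cams.snapshot('wrist');cv2.imwrite('pics/w4.png',im);np.savez('pics/w4.npz',d=d,p=s['position'],R=s['orientation'])
print(proj(pose('wrist',s),(0.4457,-.2743,.102)))
R=s['orientation'];print(R.T@(np.array([.4457,-.2743,.051])-s['position']))
```

```text
4.05 [ 0.4452 -0.2731  0.1326] [-35.5445  19.7186  97.8212  -0.0015  62.4556 -80.5688] [[-0.7074  0.7068  0.0001]
 [ 0.7068  0.7074 -0.0001]
 [-0.0001 -0.     -1.    ]] [ 0.1318 -0.3888  0.0383]
[317.3062 277.7391]
[-0.0012 -0.0005  0.0816]
```

View pics/w4.png

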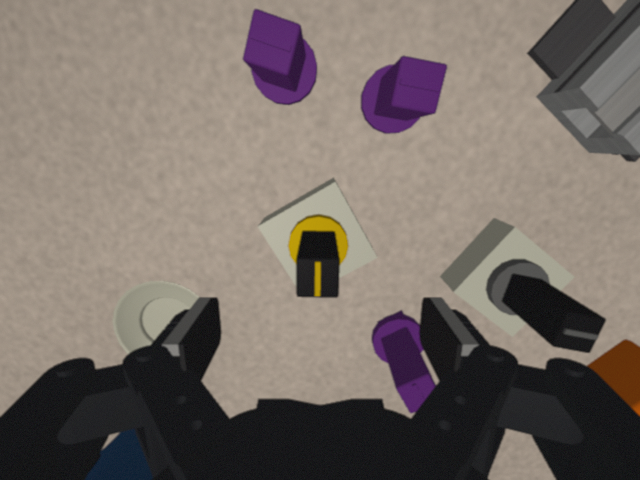

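The post top is at (318,278), as predicted at (317,278), and it is centred with the stripe along tool x. I'll descend and grip with 40 N.

Call:
step_arm(
  commands=[
    {"dx":-1.2,"dy":-0.5,"dz":16,"rx":0,"ry":0,"rz":0,"gripper":0},
    {"dx":0,"dy":0,"dz":16,"rx":0,"ry":0,"rz":0,"gripper":0},
    {"dx":0,"dy":0,"dz":16,"rx":0,"ry":0,"rz":0,"gripper":0},
    {"dx":0,"dy":0,"dz":16,"rx":0,"ry":0,"rz":0,"gripper":0},
    {"dx":0,"dy":0,"dz":12,"rx":0,"ry":0,"rz":0,"gripper":0},
    {"dx":0,"dy":0,"dz":5,"rx":0,"ry":0,"rz":0,"gripper":0.2},
    {"dx":0,"dy":0,"dz":0,"rx":0,"ry":0,"rz":0,"gripper":0.5},
    {"dx":0,"dy":0,"dz":0,"rx":0,"ry":0,"rz":0,"gripper":0.7},
    {"dx":0,"dy":0,"dz":0,"rx":0,"ry":0,"rz":0,"gripper":0.9},
    {"dx":0,"dy":0,"dz":0,"rx":0,"ry":0,"rz":0,"gripper":0.9},
  ],
  newtons=40,
)

```text
time: 5.35
position: [0.4461, -0.2746, 0.0528]
orientation: [[-0.708, 0.707, 0.001], [0.707, 0.708, -0.001], [-0.001, 0.0, -1.0]]
ft_force: [0.0, 0.1, 4.8]
finger_gap: 0.0238
```

Call:
step_arm(
  commands=[
    {"dx":0,"dy":0,"dz":-2,"rx":0,"ry":0,"rz":0,"gripper":0.9},
    {"dx":0,"dy":0,"dz":-8,"rx":0,"ry":0,"rz":0,"gripper":0.9},
    {"dx":0,"dy":0,"dz":-13,"rx":0,"ry":0,"rz":0,"gripper":0.9},
    {"dx":0,"dy":0,"dz":-15,"rx":0,"ry":0,"rz":0,"gripper":0.9},
    {"dx":0,"dy":0,"dz":-15,"rx":0,"ry":0,"rz":0,"gripper":0.9},
    {"dx":0,"dy":0,"dz":-15,"rx":0,"ry":0,"rz":0,"gripper":0.9},
    {"dx":0,"dy":0,"dz":-15,"rx":0,"ry":0,"rz":0,"gripper":0.9},
    {"dx":0,"dy":0,"dz":-15,"rx":0,"ry":0,"rz":0,"gripper":0.9},
    {"dx":0,"dy":0,"dz":-12,"rx":0,"ry":0,"rz":0,"gripper":0.9},
    {"dx":0,"dy":0,"dz":0,"rx":0,"ry":0,"rz":0,"gripper":0.9},
  ],
  newtons=60,
)

```text
time: 6.6
position: [0.4461, -0.2746, 0.1631]
orientation: [[-0.708, 0.707, 0.001], [0.707, 0.708, -0.001], [-0.001, 0.0, -1.0]]
ft_force: [0.4, -0.4, -1.5]
finger_gap: 0.0235
```

Run:
```python
from h import *
s=robot.sense();print(s['time'],s['position'],s['joints'],s['orientation'],s['ft_force'],s['finger_gap'])
im,d=cams.snapshot('side');
p=proj(pose('side'),s['position']).astype(int);print(p)
x,y=p;a=cv2.resize(im[max(0,y-60):y+70,max(0,x-65):x+65],None,fx=4,fy=4,interpolation=cv2.INTER_CUBIC);cv2.imwrite('pics/s5.png',a)
```

```text
6.6 [ 0.4461 -0.2746  0.1631] [-35.6188  17.6968  96.0118   0.0001  66.2097 -80.6526] [[-0.7075  0.7067  0.0012]
 [ 0.7067  0.7075 -0.0008]
 [-0.0014  0.0002 -1.    ]] [ 0.3694 -0.3722 -1.5084] 0.023511970492057513
[273 284]
```

View pics/s5.png

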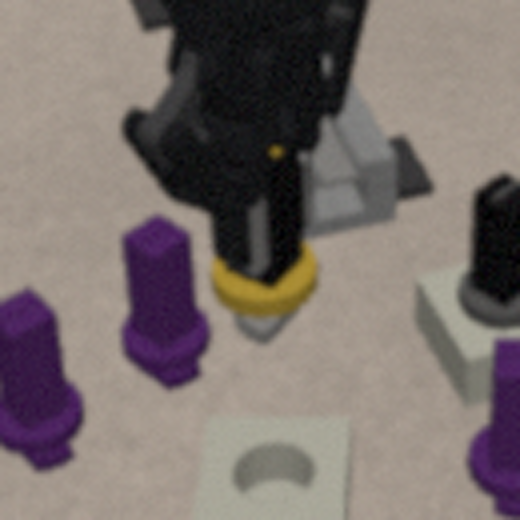

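The carrier is lifted, weighing about 1.5 N. The foot's long axis is not clear in this view: the foot is at (262,328) in the crop, and the look doesn't settle whether it lies along the stripe. I'll turn it square to the side camera to measure its width.

Call:
step_arm(
  commands=[
    {"dx":0,"dy":0,"dz":-10,"rx":0,"ry":0,"rz":10,"gripper":0.9},
    {"dx":0,"dy":0,"dz":-10,"rx":0,"ry":0,"rz":10,"gripper":0.9},
    {"dx":0,"dy":0,"dz":-10,"rx":0,"ry":0,"rz":10,"gripper":0.9},
    {"dx":0,"dy":0,"dz":-10,"rx":0,"ry":0,"rz":10,"gripper":0.9},
    {"dx":0,"dy":0,"dz":-10,"rx":0,"ry":0,"rz":10,"gripper":0.9},
    {"dx":0,"dy":0,"dz":-10,"rx":0,"ry":0,"rz":10,"gripper":0.9},
    {"dx":0,"dy":0,"dz":-15,"rx":0,"ry":0,"rz":0,"gripper":0.9},
    {"dx":0,"dy":0,"dz":-15,"rx":0,"ry":0,"rz":0,"gripper":0.9},
    {"dx":0,"dy":0,"dz":-15,"rx":0,"ry":0,"rz":0,"gripper":0.9},
    {"dx":0,"dy":0,"dz":0,"rx":0,"ry":0,"rz":0,"gripper":0.9},
  ],
)

```text
time: 7.9
position: [0.4462, -0.2746, 0.2686]
orientation: [[0.257, 0.966, 0.002], [0.966, -0.257, -0.001], [-0.001, 0.002, -1.0]]
ft_force: [0.1, 0.7, -2.0]
finger_gap: 0.0234
```

Run:
```python
from h import *
s=robot.sense();print(s['time'],s['position'],s['joints'],s['orientation'][:,0])
im,d=cams.snapshot('side');im2,d2=cams.snapshot('scene')
o=[]
for n,i in(('side',im),('scene',im2)):
    x,y=proj(pose(n),s['position']-[0,0,.03]).astype(int);print(n,x,y)
    o.append(cv2.resize(i[y-30:y+30,x-30:x+30],(400,400),interpolation=cv2.INTER_CUBIC))
cv2.imwrite('pics/s6.png',np.hstack(o))
```

```text
7.9 [ 0.4462 -0.2746  0.2686] [-35.6193  12.2123  88.376    0.0007  79.287  -20.7182] [ 0.2572  0.9664 -0.0008]
side 271 246
scene 219 128
```

View pics/s6.png

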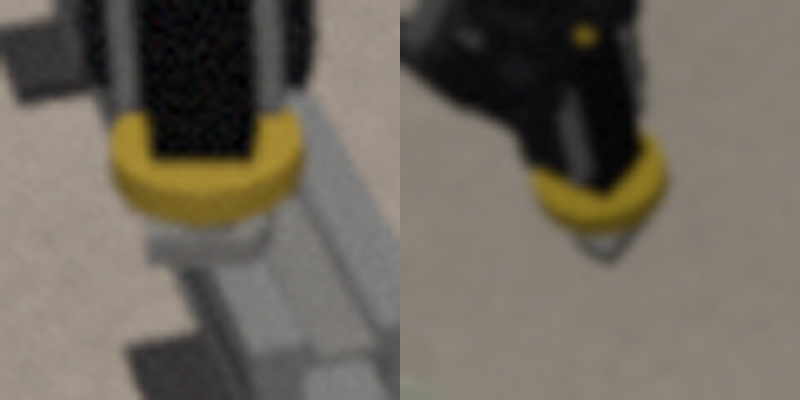

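The foot spans 148 to 270 px here against 190 px for the 44 mm flange, so it is about 28 mm wide. That puts its long axis across the stripe, along the jaws, and contradicts my first assumption. I'll turn it 90° as a cross-check; that rotation is needed anyway.

Call:
step_arm(
  commands=[
    {"dx":0,"dy":0,"dz":0,"rx":0,"ry":0,"rz":-10,"gripper":0.9},
    {"dx":0,"dy":0,"dz":0,"rx":0,"ry":0,"rz":-10,"gripper":0.9},
    {"dx":0,"dy":0,"dz":0,"rx":0,"ry":0,"rz":-10,"gripper":0.9},
    {"dx":0,"dy":0,"dz":0,"rx":0,"ry":0,"rz":-10,"gripper":0.9},
    {"dx":0,"dy":0,"dz":0,"rx":0,"ry":0,"rz":-10,"gripper":0.9},
    {"dx":0,"dy":0,"dz":0,"rx":0,"ry":0,"rz":-10,"gripper":0.9},
    {"dx":0,"dy":0,"dz":0,"rx":0,"ry":0,"rz":-10,"gripper":0.9},
    {"dx":0,"dy":0,"dz":0,"rx":0,"ry":0,"rz":-10,"gripper":0.9},
    {"dx":0,"dy":0,"dz":0,"rx":0,"ry":0,"rz":-10,"gripper":0.9},
    {"dx":0,"dy":0,"dz":0,"rx":0,"ry":0,"rz":0,"gripper":0.9},
  ],
)

```text
time: 9.25
position: [0.4457, -0.2743, 0.2667]
orientation: [[-0.966, 0.259, -0.001], [0.259, 0.966, 0.001], [0.001, 0.0, -1.0]]
ft_force: [-0.7, -0.7, -1.2]
finger_gap: 0.0234
```

Run:
```python
from h import *
s=robot.sense();print(s['time'],s['position'],s['joints'],s['orientation'][:,0])
im,d=cams.snapshot('side');im2,d2=cams.snapshot('scene')
o=[]
for n,i in(('side',im),('scene',im2)):
    x,y=proj(pose(n),s['position']-[0,0,.03]).astype(int);print(n,x,y)
    o.append(cv2.resize(i[y-30:y+30,x-30:x+30],(400,400),interpolation=cv2.INTER_CUBIC))
cv2.imwrite('pics/s7.png',np.hstack(o))
im,d=cams.snapshot('wrist');cv2.imwrite('pics/w7.png',im)
```

```text
9.25 [ 0.4457 -0.2743  0.2667] [ -35.6217   12.3153   88.5044   -0.0004   79.241  -110.6117] [-0.9659  0.259   0.001 ]
side 271 247
scene 219 128
```

View pics/s7.png

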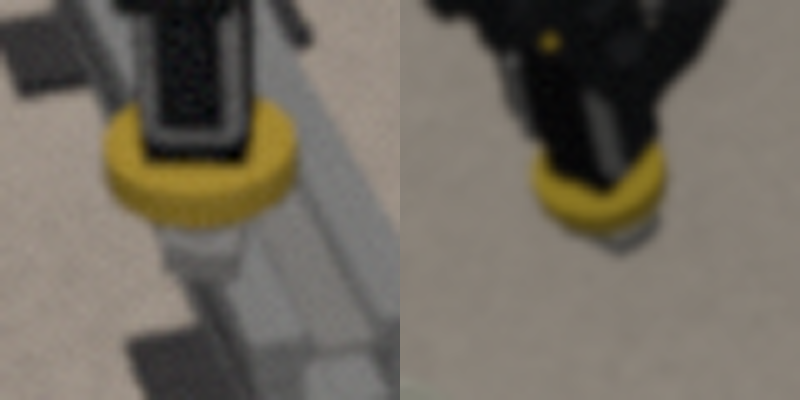

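View pics/w7.png

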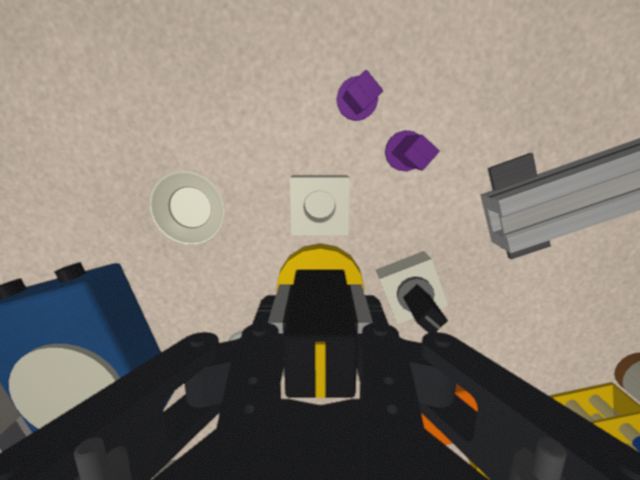

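The foot is now 78 px wide, about 18 mm, and longer towards the camera. That confirms its long axis runs along the jaws and the stripe lies across it. Insertion therefore needs the jaws along the slot, yaw 185.2°. I'll measure the carrier's offset in the hand from the wrist picture.

Run:
```python
from h import *
im=cv2.imread('pics/w7.png')
H=P['wrist']['hand_eye'];ps=(P['wrist']['camera_matrix'],H[:3,:3],H[:3,3])
g=cv2.cvtColor(im,cv2.COLOR_BGR2GRAY).astype(float)
col=g[320:410,296:312].mean(1);d=np.gradient(cv2.GaussianBlur(col.reshape(-1,1),(1,3),0).ravel())
print([(320+i,round(col[i])) for i in range(0,90,3)]);print([(320+i,round(x,1)) for i,x in enumerate(d) if abs(x)>2])
Y=mask(im,(20,100,60),(35,255,255),(250,230,390,330))
ys=np.where(Y[:,315:326].any(1))[0];print('flange top row',ys.min())
xs=np.where(Y[275:285].any(0))[0];print('flange cols',xs.min(),xs.max())
for z,v in((-.0492,338),(-.0492,397),(.0108,ys.min())): print(v,onplane(ps,(319.9,v),z))
m=mask(im,(20,100,60),(35,255,255),(300,338,340,400));n,l,st,ce=cv2.connectedComponentsWithStats(m);print(st[1:],ce[1:]);print(onplane(ps,ce[1],-.0492))
# circle fit of flange edge (upper rim pts)
pts=[]
for u in range(284,358,3):
    r=np.where(Y[:,u])[0]
    if len(r): pts.append(onplane(ps,(u,r.min()-.5),.0108)[:2])
pts=np.array(pts);A=np.c_[2*pts,np.ones(len(pts))];q=np.linalg.lstsq(A,(pts**2).sum(1),rcond=None)[0];print('circle',q[:2],np.sqrt(q[2]+q[:2]@q[:2]))
```

```text
[(320, 22), (323, 22), (326, 21), (329, 22), (332, 20), (335, 24), (338, 30), (341, 32), (344, 32), (347, 31), (350, 32), (353, 31), (356, 31), (359, 31), (362, 31), (365, 31), (368, 31), (371, 31), (374, 31), (377, 31), (380, 30), (383, 31), (386, 31), (389, 30), (392, 30), (395, 28), (398, 156), (401, 123), (404, 30), (407, 27)]
[(395, np.float64(10.0)), (396, np.float64(32.0)), (397, np.float64(47.3)), (398, np.float64(34.6)), (399, np.float64(4.0)), (400, np.float64(-22.0)), (401, np.float64(-35.3)), (402, np.float64(-35.1)), (403, np.float64(-24.4)), (404, np.float64(-11.4)), (405, np.float64(-3.1))]
flange top row 244
flange cols 277 362
338 [ 0.0113  0.0004 -0.0492]
397 [-0.011   0.0004 -0.0492]
244 [0.0239 0.0005 0.0108]
[[314 341  13  57 651]] [[319.7819 368.6866]]
[-0.      0.0004 -0.0492]
circle [0.0038 0.0003] 0.020275140649955725
```

The post top is centred in the hand within about 0.2 mm, while the flange reads about 1–2 mm towards tool +x, so there may be a slight tilt. I'll check it against the slot in one picture when hovering.

Call:
step_arm(
  commands=[
    {"dx":1.6,"dy":37.4,"dz":0,"rx":0,"ry":0,"rz":0,"gripper":0.9},
    {"dx":1.6,"dy":37.4,"dz":0,"rx":0,"ry":0,"rz":0,"gripper":0.9},
    {"dx":1.6,"dy":37.4,"dz":0,"rx":0,"ry":0,"rz":0,"gripper":0.9},
    {"dx":1.6,"dy":37.4,"dz":0,"rx":0,"ry":0,"rz":0,"gripper":0.9},
    {"dx":1.6,"dy":37.4,"dz":0,"rx":0,"ry":0,"rz":0,"gripper":0.9},
    {"dx":1.6,"dy":37.4,"dz":0,"rx":0,"ry":0,"rz":0,"gripper":0.9},
    {"dx":1.6,"dy":37.4,"dz":0,"rx":0,"ry":0,"rz":0,"gripper":0.9},
    {"dx":1.6,"dy":37.4,"dz":0,"rx":0,"ry":0,"rz":0,"gripper":0.9},
    {"dx":0,"dy":0,"dz":20,"rx":0,"ry":0,"rz":-10.1,"gripper":0.9},
    {"dx":0,"dy":0,"dz":20,"rx":0,"ry":0,"rz":-10.1,"gripper":0.9},
  ],
)

```text
time: 10.65
position: [0.5108, 0.0185, 0.2267]
orientation: [[-0.995, -0.095, 0.0], [-0.095, 0.995, -0.0], [-0.0, -0.0, -1.0]]
ft_force: [-0.1, -0.0, -1.8]
finger_gap: 0.0233
```

Call:
step_arm(
  commands=[
    {"dx":0,"dy":0,"dz":20,"rx":0,"ry":0,"rz":0,"gripper":0.9},
    {"dx":0,"dy":0,"dz":20,"rx":0,"ry":0,"rz":0,"gripper":0.9},
    {"dx":0,"dy":0,"dz":20,"rx":0,"ry":0,"rz":0,"gripper":0.9},
    {"dx":0,"dy":0,"dz":20,"rx":0,"ry":0,"rz":0,"gripper":0.9},
    {"dx":0,"dy":0,"dz":15,"rx":0,"ry":0,"rz":0,"gripper":0.9},
    {"dx":0,"dy":0,"dz":10,"rx":0,"ry":0,"rz":0,"gripper":0.9},
    {"dx":0,"dy":0,"dz":5,"rx":0,"ry":0,"rz":0,"gripper":0.9},
    {"dx":0,"dy":0,"dz":0,"rx":0,"ry":0,"rz":0,"gripper":0.9},
    {"dx":0,"dy":0,"dz":0,"rx":0,"ry":0,"rz":0,"gripper":0.9},
    {"dx":0,"dy":0,"dz":0,"rx":0,"ry":0,"rz":0,"gripper":0.9},
  ],
)

```text
time: 11.9
position: [0.5109, 0.0179, 0.1177]
orientation: [[-0.996, -0.091, 0.001], [-0.091, 0.996, -0.0], [-0.001, -0.0, -1.0]]
ft_force: [1.1, -1.1, -2.2]
finger_gap: 0.0233
```

Run:
```python
from h import *
s=robot.sense();print(s['time'],s['position'],s['joints'],s['orientation'],s['ft_force'],s['wrist_torque'])
for n in('wrist','side','scene'):
    im,d=cams.snapshot(n);cv2.imwrite(f'pics/h_{n}.png',im)
np.savez('pics/h.npz',p=s['position'],R=s['orientation'])
x,y=proj(pose('side'),s['position']-[0,0,.03]).astype(int);print(x,y)
im=cv2.imread('pics/h_side.png');cv2.imwrite('pics/h_sidec.png',cv2.resize(im[y-50:y+50,x-50:x+50],(600,600),interpolation=cv2.INTER_CUBIC))
```

```text
11.9 [0.5109 0.0179 0.1177] [ -2.0949  19.5779 100.3031  -0.0005  60.0803 -97.325 ] [[-0.9958 -0.0912  0.0007]
 [-0.0912  0.9958 -0.    ]
 [-0.0007 -0.0001 -1.    ]] [ 1.1234 -1.054  -2.1958] [ 0.0006 -0.0519  0.0335]
279 225
```

View pics/h_wrist.png

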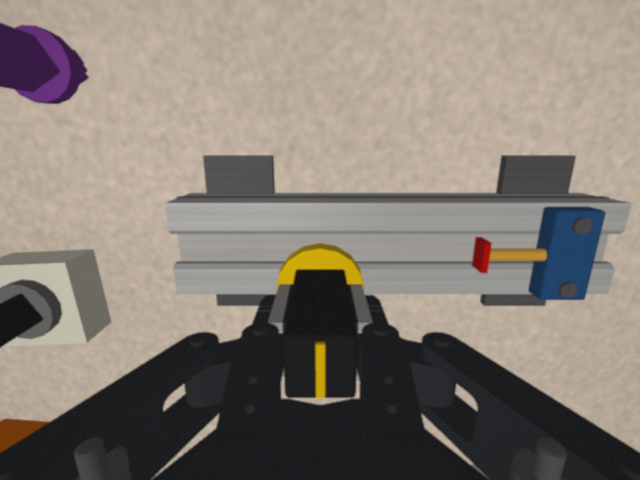

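View pics/h_sidec.png

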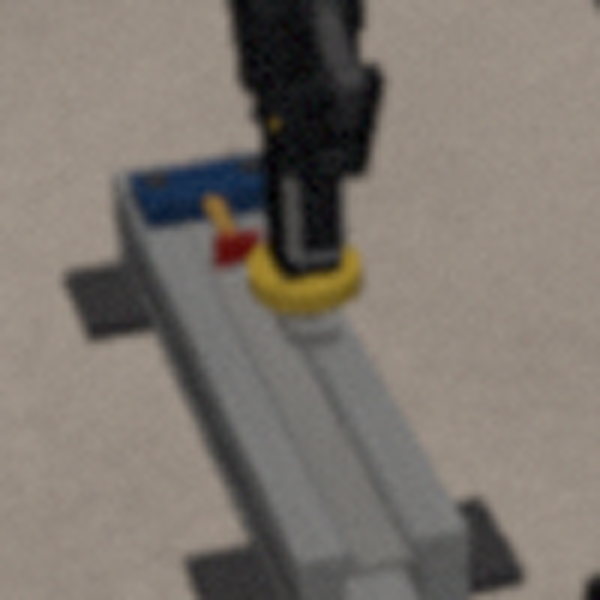

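The hover view shows the slot running level in the image at rows ~234–262, the flange rim at (320,245) and the pin plate at (482,255). I'll re-measure the slot line from here and check the flange against the axis in the side view.

Run:
```python
from rail import *
c=(0.5054,0.0675)
im=cv2.imread('pics/h_wrist.png');z=np.load('pics/h.npz');s={'position':z['p'],'orientation':z['R']};pw=pose('wrist',s)
o=rect(im,pw,c,95.2,.045);cv2.imwrite('pics/r_h.png',cv2.resize(o,(800,250)))
for a,b in[(-130,-115),(-115,-100),(-100,-85),(0,15),(15,30),(30,45)]:
    x,g=profile(o,int((a+160)*4),int((b+160)*4));g=cv2.GaussianBlur(g.reshape(-1,1),(1,9),0).ravel();dg=np.gradient(g)
    pk=[i for i in range(2,len(dg)-2) if abs(dg[i])>1.0 and abs(dg[i])==abs(dg[i-2:i+3]).max()]
    print(a,b,[(round(float(x[i]),1),round(float(dg[i]),1)) for i in pk if abs(x[i])<38])
a=np.radians(95.2);ex=np.array([np.sin(a),-np.cos(a)]);ey=np.array([np.cos(a),np.sin(a)])
print('TCP in rail',(s['position'][:2]-c)@ex*1e3,(s['position'][:2]-c)@ey*1e3)
# side: flange & foot centre vs axis
si=cv2.imread('pics/h_side.png');Y=mask(si,(20,100,60),(35,255,255),(255,195,300,240))
n,l,st,ce=cv2.connectedComponentsWithStats(Y);i=1+st[1:,4].argmax();x0=st[i,0];x1=x0+st[i,2]-1;print('flange side cols',x0,x1,(x0+x1)/2)
p=s['position'];print('expect flange',proj(pose('side'),p-[0,0,.016]),proj(pose('side'),p-[0.022*.9645,-.022*.2634,.016]),proj(pose('side'),p+[0.022*.9645,-.022*.2634,-.016]),'foot',proj(pose('side'),p-[0,0,.037]))
sc=cv2.imread('pics/h_scene.png')
x,y=proj(pose('scene'),p-[0,0,.02]).astype(int);Y=mask(sc,(20,100,60),(35,255,255),(x-20,y-20,x+20,y+20))
n,l,st,ce=cv2.connectedComponentsWithStats(Y);i=1+st[1:,4].argmax();print('scene',st[i],proj(pose('scene'),p-[0,0,.016]))
```

```text
-130 -115 [(-36.5, -4.3), (-34.8, 3.8), (-31.8, 11.8), (-29.5, -1.2), (-13.2, -5.3), (-11.0, 4.4), (7.8, -8.3), (9.8, 5.3), (13.8, 3.7), (32.2, -3.5)]
-115 -100 [(-37.8, 1.1), (-36.2, -3.9), (-34.8, 3.8), (-31.8, 12.0), (-29.8, -1.1), (-13.2, -5.1), (-11.0, 4.2), (7.8, -8.2), (9.8, 5.4), (13.8, 3.7), (32.2, -10.9)]
-100 -85 [(-37.8, 1.3), (-36.2, -3.8), (-34.8, 3.9), (-31.8, 11.8), (-29.8, -1.0), (-13.2, -5.0), (-11.0, 4.2), (7.8, -8.3), (9.8, 5.4), (13.8, 3.6), (32.2, -11.4)]
0 15 [(-34.8, 3.9), (-32.0, 9.0), (-13.2, -3.8), (-11.2, 4.0), (7.8, -8.9), (9.8, 5.0), (13.8, 1.9), (32.0, 3.9)]
15 30 [(-34.8, 3.9), (-32.0, 9.0), (-13.2, -3.7), (-11.2, 3.9), (7.8, -9.0), (9.8, 5.1), (13.8, 1.9), (22.2, 1.0), (32.0, 4.0)]
30 45 [(-34.8, 3.9), (-32.0, 9.0), (-13.2, -3.7), (-11.2, 3.7), (7.8, -9.0), (9.8, 5.2), (13.8, 1.9), (22.2, 1.0), (32.0, 4.4)]
TCP in rail 1.025637712415594 -49.86551610643271
flange side cols 270 288 279.0
expect flange [279.4707 220.1789] [269.766 220.025] [289.1709 220.3327] foot [279.7661 227.9739]
scene [333 209  18  12 124] [341.6166 212.1728]
```

View pics/r_h.png

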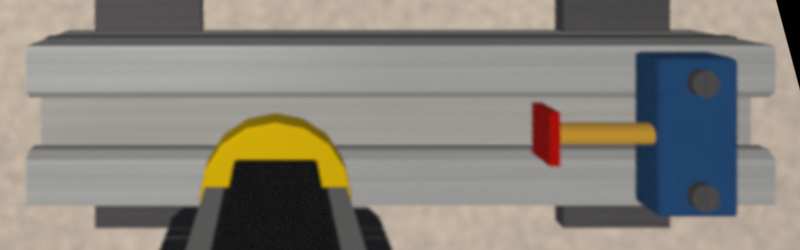

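The slot centre from here is at +0.2 mm and the carrier at about 0 (TCP +1.0, flange offset about -1). The angle agrees. I'll descend.

Call:
step_arm(
  commands=[
    {"dx":0,"dy":0,"dz":8,"rx":0,"ry":0,"rz":0,"gripper":0.9},
    {"dx":0,"dy":0,"dz":8,"rx":0,"ry":0,"rz":0,"gripper":0.9},
    {"dx":0,"dy":0,"dz":6,"rx":0,"ry":0,"rz":0,"gripper":0.9},
    {"dx":0,"dy":0,"dz":4,"rx":0,"ry":0,"rz":0,"gripper":0.9},
    {"dx":0,"dy":0,"dz":2,"rx":0,"ry":0,"rz":0,"gripper":0.9},
    {"dx":0,"dy":0,"dz":2,"rx":0,"ry":0,"rz":0,"gripper":0.9},
    {"dx":0,"dy":0,"dz":1.5,"rx":0,"ry":0,"rz":0,"gripper":0.9},
    {"dx":0,"dy":0,"dz":1,"rx":0,"ry":0,"rz":0,"gripper":0.9},
    {"dx":0,"dy":0,"dz":0,"rx":0,"ry":0,"rz":0,"gripper":0.9},
    {"dx":0,"dy":0,"dz":0,"rx":0,"ry":0,"rz":0,"gripper":0.9},
  ],
)

```text
time: 13.3
position: [0.5108, 0.0179, 0.0849]
orientation: [[-0.996, -0.091, 0.0], [-0.091, 0.996, -0.0], [-0.0, -0.0, -1.0]]
ft_force: [1.1, 0.2, -2.0]
finger_gap: 0.0234
```

Call:
step_arm(
  commands=[
    {"dx":0,"dy":0,"dz":1,"rx":0,"ry":0,"rz":0,"gripper":0.9},
    {"dx":0,"dy":0,"dz":1,"rx":0,"ry":0,"rz":0,"gripper":0.9},
    {"dx":0,"dy":0,"dz":1,"rx":0,"ry":0,"rz":0,"gripper":0.9},
    {"dx":0,"dy":0,"dz":1,"rx":0,"ry":0,"rz":0,"gripper":0.9},
    {"dx":0,"dy":0,"dz":1,"rx":0,"ry":0,"rz":0,"gripper":0.9},
    {"dx":0,"dy":0,"dz":0,"rx":0,"ry":0,"rz":0,"gripper":0.9},
    {"dx":0,"dy":0,"dz":0,"rx":0,"ry":0,"rz":0,"gripper":0.9},
    {"dx":0,"dy":0,"dz":0,"rx":0,"ry":0,"rz":0,"gripper":0.9},
    {"dx":0,"dy":0,"dz":0,"rx":0,"ry":0,"rz":0,"gripper":0.9},
    {"dx":0,"dy":0,"dz":0,"rx":0,"ry":0,"rz":0,"gripper":0.9},
  ],
)

```text
time: 14.55
position: [0.5108, 0.0179, 0.0798]
orientation: [[-0.996, -0.091, 0.0], [-0.091, 0.996, -0.0], [-0.0, -0.0, -1.0]]
ft_force: [-0.8, -0.3, -1.2]
finger_gap: 0.0235
```

No lateral force, and the foot is already inside the mouth. I'll go down to the spring.

Call:
step_arm(
  commands=[
    {"dx":0,"dy":0,"dz":1,"rx":0,"ry":0,"rz":0,"gripper":0.9},
    {"dx":0,"dy":0,"dz":1,"rx":0,"ry":0,"rz":0,"gripper":0.9},
    {"dx":0,"dy":0,"dz":1,"rx":0,"ry":0,"rz":0,"gripper":0.9},
    {"dx":0,"dy":0,"dz":0.5,"rx":0,"ry":0,"rz":0,"gripper":0.9},
    {"dx":0,"dy":0,"dz":0,"rx":0,"ry":0,"rz":0,"gripper":0.9},
    {"dx":0,"dy":0,"dz":0,"rx":0,"ry":0,"rz":0,"gripper":0.9},
    {"dx":0,"dy":0,"dz":0,"rx":0,"ry":0,"rz":0,"gripper":0.9},
    {"dx":0,"dy":0,"dz":0,"rx":0,"ry":0,"rz":0,"gripper":0.9},
    {"dx":0,"dy":0,"dz":0,"rx":0,"ry":0,"rz":0,"gripper":0.9},
    {"dx":0,"dy":0,"dz":0,"rx":0,"ry":0,"rz":0,"gripper":0.9},
  ],
)

```text
time: 15.8
position: [0.5108, 0.0179, 0.0763]
orientation: [[-0.996, -0.091, 0.0], [-0.091, 0.996, -0.0], [-0.0, -0.0, -1.0]]
ft_force: [-0.1, 0.5, 1.8]
finger_gap: 0.0232
```

```bash
cat > look.py <<'E'
import sys
from h import *
s=robot.sense();print(s['time'],s['position'],s['ft_force'],s['wrist_torque'],s['finger_gap'])
o=[]
for n,w in(('side',40),('scene',40)):
    im,d=cams.snapshot(n);x,y=proj(pose(n),s['position']-[0,0,.02]).astype(int)
    o.append(cv2.resize(im[y-w:y+w,x-w:x+w],(400,400),interpolation=cv2.INTER_CUBIC))
cv2.imwrite(f'pics/{sys.argv[1]}.png',np.hstack(o))
c=np.array((0.5054,0.0675));a=np.radians(95.2);ex=np.array([np.sin(a),-np.cos(a)]);ey=np.array([np.cos(a),np.sin(a)])
print('TCP in rail mm',(s['position'][:2]-c)@ex*1e3,(s['position'][:2]-c)@ey*1e3,'F rail',s['ft_force'][:2]@ex,s['ft_force'][:2]@ey)
E
python3 look.py l1
```

```text
15.8 [0.5108 0.0179 0.0763] [-0.107   0.487   1.7939] [0.0223 0.1948 0.0376] 0.02318180596902563
TCP in rail mm 0.8765540882552404 -49.858534614074145 F rail -0.06247197366008335 0.4946681051608435
```

View pics/l1.png

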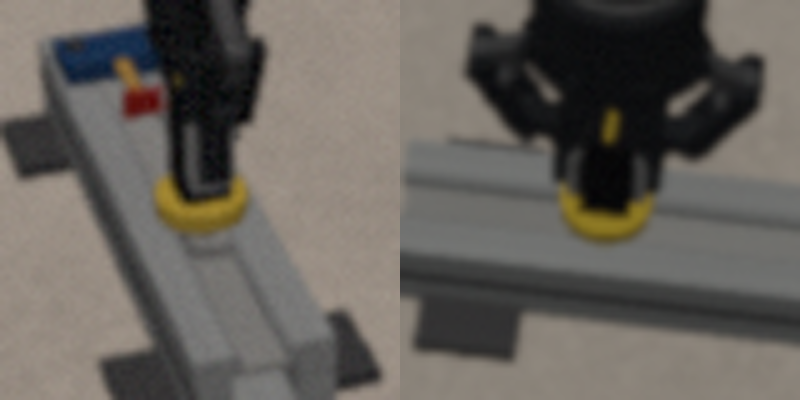

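The foot is in the slot and touching the strip: about 3.8 N, at the height predicted. I'll slide it along the slot gently.

Call:
step_arm(
  commands=[
    {"dx":0,"dy":2,"dz":0,"rx":0,"ry":0,"rz":0,"gripper":0.9},
    {"dx":0,"dy":5,"dz":0,"rx":0,"ry":0,"rz":0,"gripper":0.9},
    {"dx":0,"dy":6,"dz":0,"rx":0,"ry":0,"rz":0,"gripper":0.9},
    {"dx":0,"dy":6,"dz":0,"rx":0,"ry":0,"rz":0,"gripper":0.9},
    {"dx":0,"dy":6,"dz":0,"rx":0,"ry":0,"rz":0,"gripper":0.9},
    {"dx":0,"dy":6,"dz":0,"rx":0,"ry":0,"rz":0,"gripper":0.9},
    {"dx":0,"dy":6,"dz":0,"rx":0,"ry":0,"rz":0,"gripper":0.9},
    {"dx":0,"dy":6,"dz":0,"rx":0,"ry":0,"rz":0,"gripper":0.9},
    {"dx":0,"dy":4,"dz":0,"rx":0,"ry":0,"rz":0,"gripper":0.9},
    {"dx":0,"dy":2,"dz":0,"rx":0,"ry":0,"rz":0,"gripper":0.9},
  ],
)

```text
time: 17.15
position: [0.5063, 0.067, 0.0763]
orientation: [[-0.996, -0.091, -0.0], [-0.091, 0.996, -0.0], [0.0, -0.0, -1.0]]
ft_force: [0.4, -1.9, 2.3]
finger_gap: 0.0233
```

```bash
python3 look.py l2
```

```text
17.15 [0.5063 0.067  0.0763] [ 0.4479 -1.8596  2.3404] [-0.5038 -0.0226 -0.018 ] 0.02331420589155647
TCP in rail mm 0.8125047553063748 -0.6205442783337586 F rail 0.27752462109032344 -1.892585612147806
```

View pics/l2.png

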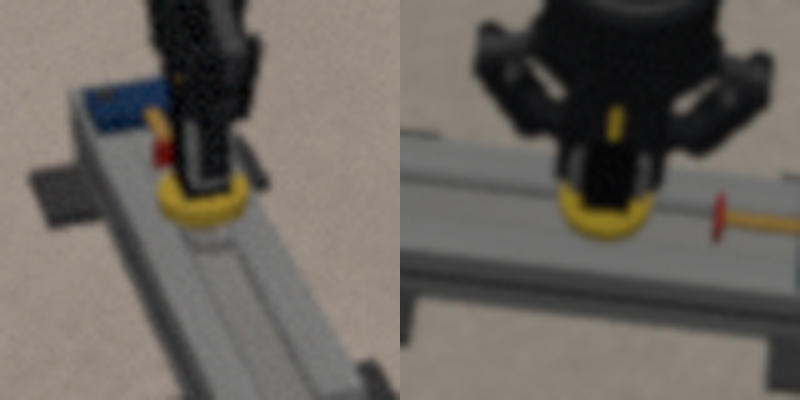

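The gap to the plate is about 28 mm (flange rim 652, plate 712 in the crop), and the friction drag is about 1.9 N. I'll approach to about 5 mm short.

Call:
step_arm(
  commands=[
    {"dx":0,"dy":3,"dz":0,"rx":0,"ry":0,"rz":0,"gripper":0.9},
    {"dx":0,"dy":3,"dz":0,"rx":0,"ry":0,"rz":0,"gripper":0.9},
    {"dx":0,"dy":3,"dz":0,"rx":0,"ry":0,"rz":0,"gripper":0.9},
    {"dx":0,"dy":3,"dz":0,"rx":0,"ry":0,"rz":0,"gripper":0.9},
    {"dx":0,"dy":3,"dz":0,"rx":0,"ry":0,"rz":0,"gripper":0.9},
    {"dx":0,"dy":2,"dz":0,"rx":0,"ry":0,"rz":0,"gripper":0.9},
    {"dx":0,"dy":2,"dz":0,"rx":0,"ry":0,"rz":0,"gripper":0.9},
    {"dx":0,"dy":1,"dz":0,"rx":0,"ry":0,"rz":0,"gripper":0.9},
    {"dx":0,"dy":1,"dz":0,"rx":0,"ry":0,"rz":0,"gripper":0.9},
    {"dx":0,"dy":1,"dz":0,"rx":0,"ry":0,"rz":0,"gripper":0.9},
  ],
)

```text
time: 18.5
position: [0.5043, 0.0887, 0.0763]
orientation: [[-0.996, -0.091, -0.0], [-0.091, 0.996, 0.0], [0.0, 0.0, -1.0]]
ft_force: [0.3, -3.1, 2.8]
finger_gap: 0.0232
```

```bash
python3 look.py l3
```

```text
18.5 [0.5043 0.0887 0.0763] [ 0.264  -3.1027  2.7608] [-0.426  -0.015   0.0123] 0.023171658148986536
TCP in rail mm 0.7890356674836452 21.188769861114064 F rail -0.018332152399931946 -3.1138640637929482
```

View pics/l3.png

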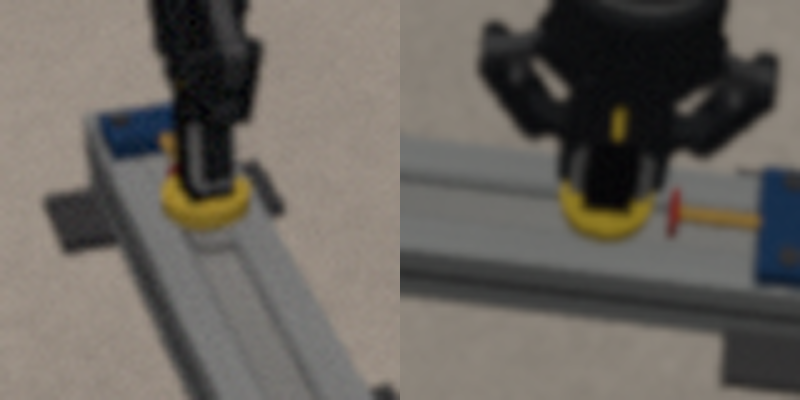

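Call:
step_arm(
  commands=[
    {"dx":0,"dy":1,"dz":0,"rx":0,"ry":0,"rz":0,"gripper":0.9},
    {"dx":0,"dy":1,"dz":0,"rx":0,"ry":0,"rz":0,"gripper":0.9},
    {"dx":0,"dy":1,"dz":0,"rx":0,"ry":0,"rz":0,"gripper":0.9},
    {"dx":0,"dy":1,"dz":0,"rx":0,"ry":0,"rz":0,"gripper":0.9},
    {"dx":0,"dy":1,"dz":0,"rx":0,"ry":0,"rz":0,"gripper":0.9},
    {"dx":0,"dy":0,"dz":0,"rx":0,"ry":0,"rz":0,"gripper":0.9},
    {"dx":0,"dy":0,"dz":0,"rx":0,"ry":0,"rz":0,"gripper":0.9},
    {"dx":0,"dy":0,"dz":0,"rx":0,"ry":0,"rz":0,"gripper":0.9},
    {"dx":0,"dy":0,"dz":0,"rx":0,"ry":0,"rz":0,"gripper":0.9},
    {"dx":0,"dy":0,"dz":0,"rx":0,"ry":0,"rz":0,"gripper":0.9},
  ],
)

```text
time: 19.85
position: [0.5038, 0.0937, 0.0763]
orientation: [[-0.996, -0.091, 0.0], [-0.091, 0.996, 0.0], [-0.0, 0.0, -1.0]]
ft_force: [-0.4, 0.3, 2.2]
finger_gap: 0.0229
```

Run:
```python
from rail import *
s=robot.sense();im,d=cams.snapshot('wrist');cv2.imwrite('pics/w8.png',im);np.savez('pics/w8.npz',p=s['position'],R=s['orientation'])
for i in range(4):
    t=robot.sense();print(t['ft_force'],t['wrist_torque'])
c=np.array((0.5054,0.0675));a=np.radians(95.2);ex=np.array([np.sin(a),-np.cos(a)]);ey=np.array([np.cos(a),np.sin(a)])
print((s['position'][:2]-c)@ex*1e3,(s['position'][:2]-c)@ey*1e3,s['position'][2])
```

```text
[0.0289 0.8227 1.6935] [0.2234 0.0338 0.0334]
[0.0289 0.8227 1.6935] [0.2234 0.0338 0.0334]
[0.0289 0.8227 1.6935] [0.2234 0.0338 0.0334]
[0.0289 0.8227 1.6935] [0.2234 0.0338 0.0334]
0.8130477261643593 26.24428804673311 0.0762876344268684
```

View pics/w8.png

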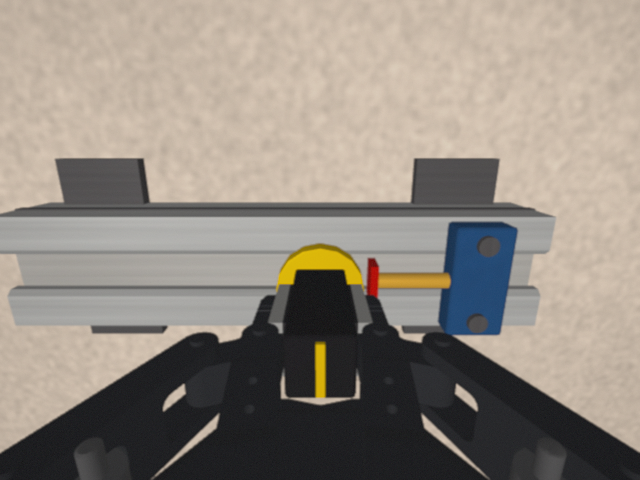

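The wrist view shows the flange rim at (362,280) and the plate's face at (367,280), so only a few mm remain. No contact force yet. I'll compute the gap.

Run:
```python
from rail import *
c=np.array((0.5054,0.0675));a=np.radians(95.2);ex=np.array([np.sin(a),-np.cos(a)]);ey=np.array([np.cos(a),np.sin(a)])
z=np.load('pics/w8.npz');pw=pose('wrist',{'position':z['p'],'orientation':z['R']});im=cv2.imread('pics/w8.png')
m=mask(im,(0,120,60),(8,255,255),(355,240,400,310));ys,xs=np.nonzero(m)
for r in range(258,302,6): print(r,xs[ys==r].min() if (ys==r).any() else None,xs[ys==r].max() if (ys==r).any() else None)
for u,v,h in((368.5,262,.061),(367,262,.061),(367,296,.061),(445,280,.060)):
    X=onplane(pw,(u,v),h);print(u,v,h,'rail',(X[:2]-c)@ex*1e3,(X[:2]-c)@ey*1e3)
h=cv2.imread('pics/h_wrist.png');z2=np.load('pics/h.npz');p2=pose('wrist',{'position':z2['p'],'orientation':z2['R']})
m=mask(h,(0,120,60),(8,255,255),(460,220,510,290));ys,xs=np.nonzero(m);print('hover',xs.min(),xs.max(),ys.min(),ys.max())
```

```text
258 None None
264 368 376
270 368 378
276 368 377
282 367 377
288 367 378
294 367 377
300 None None
368.5 262 0.061 rail -12.297176245726792 50.361258012043045
367 262 0.061 rail -12.29682067645038 49.6187184070202
367 296 0.061 rail 6.122317241074712 50.35190129437818
445 280 0.06 rail -2.2795875954775373 89.64066721405618
hover 472 490 238 272
```

Call:
step_arm(
  commands=[
    {"dx":0,"dy":0.5,"dz":0,"rx":0,"ry":0,"rz":0,"gripper":0.9},
    {"dx":0,"dy":0.5,"dz":0,"rx":0,"ry":0,"rz":0,"gripper":0.9},
    {"dx":0,"dy":0.5,"dz":0,"rx":0,"ry":0,"rz":0,"gripper":0.9},
    {"dx":0,"dy":0.5,"dz":0,"rx":0,"ry":0,"rz":0,"gripper":0.9},
    {"dx":0,"dy":0.5,"dz":0,"rx":0,"ry":0,"rz":0,"gripper":0.9},
    {"dx":0,"dy":0.5,"dz":0,"rx":0,"ry":0,"rz":0,"gripper":0.9},
    {"dx":0,"dy":0.5,"dz":0,"rx":0,"ry":0,"rz":0,"gripper":0.9},
    {"dx":0,"dy":0.5,"dz":0,"rx":0,"ry":0,"rz":0,"gripper":0.9},
    {"dx":0,"dy":0,"dz":0,"rx":0,"ry":0,"rz":0,"gripper":0.9},
    {"dx":0,"dy":0,"dz":0,"rx":0,"ry":0,"rz":0,"gripper":0.9},
  ],
)

```text
time: 21.15
position: [0.5035, 0.0976, 0.0763]
orientation: [[-0.996, -0.091, 0.0], [-0.091, 0.996, 0.0], [-0.0, 0.0, -1.0]]
ft_force: [-1.0, -2.3, 2.2]
finger_gap: 0.0236
```

```bash
cat > pin.py <<'E'
import sys
from rail import *
c=np.array((0.5054,0.0675));a=np.radians(95.2);ex=np.array([np.sin(a),-np.cos(a)]);ey=np.array([np.cos(a),np.sin(a)])
F=[]
for k in range(4):
    s=robot.sense();F.append(s['ft_force']);im,d=cams.snapshot('wrist')
F=np.array(F);print('t',s['time'],'F mean',F.mean(0),'along',F[:,:2]@ey)
print('TCP rail',(s['position'][:2]-c)@ex*1e3,(s['position'][:2]-c)@ey*1e3,s['position'][2],'yaw',np.degrees(np.arctan2(s['orientation'][1,0],s['orientation'][0,0])))
pw=pose('wrist',s);cv2.imwrite(f'pics/{sys.argv[1]}.png',im)
u,v=proj(pw,np.r_[c+ey*.05,.055]).astype(int)
m=mask(im,(0,120,60),(8,255,255),(max(0,u-40),max(0,v-60),u+40,v+60));ys,xs=np.nonzero(m)
if len(xs): print('red cols',xs.min(),xs.max(),'rows',ys.min(),ys.max()); X=onplane(pw,(xs.min(),np.median(ys)),.061);print('plate',(X[:2]-c)@ey*1e3)
m=mask(im,(100,120,40),(125,255,255));ys,xs=np.nonzero(m);X=onplane(pw,(xs.min(),np.median(ys)),.060);print('stop edge col',xs.min(),(X[:2]-c)@ey*1e3)
E
python3 pin.py w9
```

```text
t 21.3 F mean [-0.3257 -2.0584  1.7167] along [-2.1577 -1.6472 -1.6653 -2.6113]
TCP rail 0.8043582455152384 30.17511257945394 0.07630267238382288 yaw -174.76656898828904
red cols 361 371 rows 259 295
plate 50.80081674183179
stop edge col 433 87.34173672956297
```

View pics/w9.png

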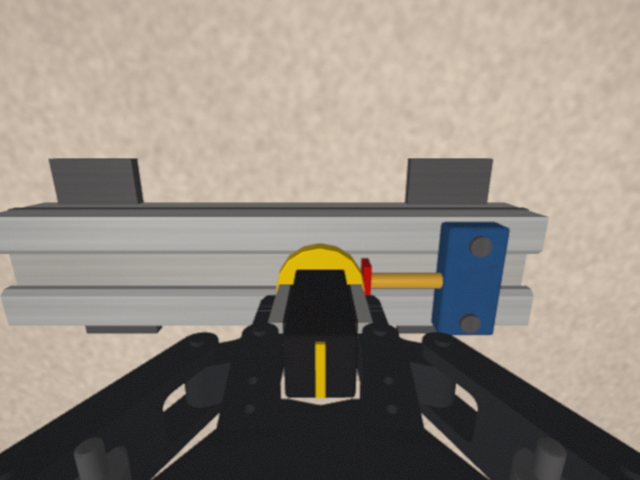

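There is contact: about 2 N along the slot, against about 0.5 N of the other sign before. I'll push in another 2 mm.

Call:
step_arm(
  commands=[
    {"dx":0,"dy":0.4,"dz":0,"rx":0,"ry":0,"rz":0,"gripper":0.9},
    {"dx":0,"dy":0.4,"dz":0,"rx":0,"ry":0,"rz":0,"gripper":0.9},
    {"dx":0,"dy":0.4,"dz":0,"rx":0,"ry":0,"rz":0,"gripper":0.9},
    {"dx":0,"dy":0.4,"dz":0,"rx":0,"ry":0,"rz":0,"gripper":0.9},
    {"dx":0,"dy":0.4,"dz":0,"rx":0,"ry":0,"rz":0,"gripper":0.9},
    {"dx":0,"dy":0,"dz":0,"rx":0,"ry":0,"rz":0,"gripper":0.9},
    {"dx":0,"dy":0,"dz":0,"rx":0,"ry":0,"rz":0,"gripper":0.9},
    {"dx":0,"dy":0,"dz":0,"rx":0,"ry":0,"rz":0,"gripper":0.9},
    {"dx":0,"dy":0,"dz":0,"rx":0,"ry":0,"rz":0,"gripper":0.9},
    {"dx":0,"dy":0,"dz":0,"rx":0,"ry":0,"rz":0,"gripper":0.9},
  ],
)

```text
time: 22.6
position: [0.5033, 0.0996, 0.0763]
orientation: [[-0.996, -0.091, 0.0], [-0.091, 0.996, -0.0], [-0.0, -0.0, -1.0]]
ft_force: [1.1, -4.2, 2.4]
finger_gap: 0.023
```

```bash
python3 pin.py w10
```

```text
t 22.75 F mean [ 0.5973 -3.7809  2.6219] along [-4.2775 -3.4342 -4.1541 -3.4122]
TCP rail 0.8248331951790124 32.14236761138017 0.07628143182967143 yaw -174.76899748817104
red cols 361 371 rows 259 295
plate 52.76496454532949
stop edge col 429 87.28083592065893
```

The plate now moves with the flange, in about 3 mm, and total axial force is about 3.8 N including slide friction. Now I'll press down.

Call:
step_arm(
  commands=[
    {"dx":0,"dy":0,"dz":1,"rx":0,"ry":0,"rz":0,"gripper":0.9},
    {"dx":0,"dy":0,"dz":1,"rx":0,"ry":0,"rz":0,"gripper":0.9},
    {"dx":0,"dy":0,"dz":1,"rx":0,"ry":0,"rz":0,"gripper":0.9},
    {"dx":0,"dy":0,"dz":1,"rx":0,"ry":0,"rz":0,"gripper":0.9},
    {"dx":0,"dy":0,"dz":1,"rx":0,"ry":0,"rz":0,"gripper":0.9},
    {"dx":0,"dy":0,"dz":1,"rx":0,"ry":0,"rz":0,"gripper":0.9},
    {"dx":0,"dy":0,"dz":1,"rx":0,"ry":0,"rz":0,"gripper":0.9},
    {"dx":0,"dy":0,"dz":1,"rx":0,"ry":0,"rz":0,"gripper":0.9},
    {"dx":0,"dy":0,"dz":0.5,"rx":0,"ry":0,"rz":0,"gripper":0.9},
    {"dx":0,"dy":0,"dz":0,"rx":0,"ry":0,"rz":0,"gripper":0.9},
  ],
  newtons=80,
)

```text
time: 24.05
position: [0.5033, 0.0996, 0.0679]
orientation: [[-0.996, -0.091, 0.0], [-0.091, 0.996, 0.0], [-0.0, 0.0, -1.0]]
ft_force: [-0.9, -4.5, 7.3]
finger_gap: 0.0231
```

```bash
python3 pin.py w11; python3 look.py l11
```

```text
t 24.2 F mean [-0.8722 -4.0181  6.711 ] along [-4.3998 -4.1817 -3.6452 -3.4634]
TCP rail 0.8842379816716229 32.157402562202115 0.06793880219992704 yaw -174.76859622987206
red cols 363 374 rows 264 295
plate 52.72786707490633
stop edge col 434 87.03426660040762
24.25 [0.5034 0.0996 0.0679] [-0.5682 -3.5841  7.3373] [-0.7245  0.1898  0.0527] 0.02305465515323305
TCP in rail mm 0.8755200060606088 32.14670331963676 F rail -0.8907082825563458 -3.517865138307349
```

View pics/l11.png

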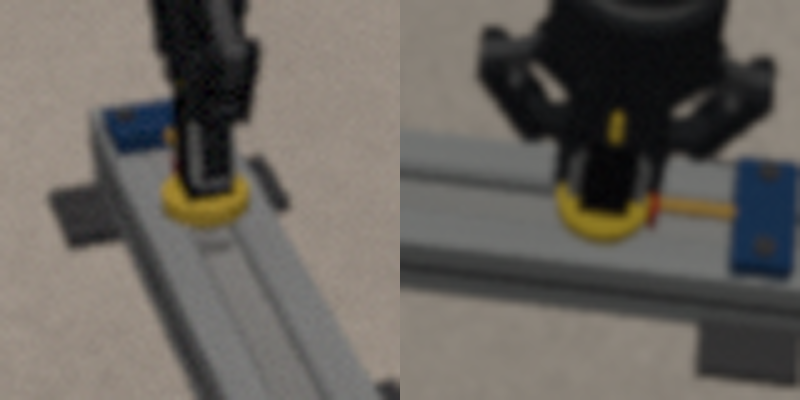

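Pressed to about 2 mm above the rail, with about 8.5 N of spring force, and the plate is still held in. I'll twist clockwise (+rz), the first 45° slowly.

Call:
step_arm(
  commands=[
    {"dx":0,"dy":0,"dz":0,"rx":0,"ry":0,"rz":3,"gripper":0.9},
    {"dx":0,"dy":0,"dz":0,"rx":0,"ry":0,"rz":5,"gripper":0.9},
    {"dx":0,"dy":0,"dz":0,"rx":0,"ry":0,"rz":6,"gripper":0.9},
    {"dx":0,"dy":0,"dz":0,"rx":0,"ry":0,"rz":6,"gripper":0.9},
    {"dx":0,"dy":0,"dz":0,"rx":0,"ry":0,"rz":6,"gripper":0.9},
    {"dx":0,"dy":0,"dz":0,"rx":0,"ry":0,"rz":6,"gripper":0.9},
    {"dx":0,"dy":0,"dz":0,"rx":0,"ry":0,"rz":6,"gripper":0.9},
    {"dx":0,"dy":0,"dz":0,"rx":0,"ry":0,"rz":5,"gripper":0.9},
    {"dx":0,"dy":0,"dz":0,"rx":0,"ry":0,"rz":2,"gripper":0.9},
    {"dx":0,"dy":0,"dz":0,"rx":0,"ry":0,"rz":0,"gripper":0.9},
  ],
)

```text
time: 25.6
position: [0.5032, 0.0998, 0.0678]
orientation: [[-0.768, 0.64, -0.0], [0.64, 0.768, 0.0], [0.0, 0.0, -1.0]]
ft_force: [-2.9, -1.6, 5.2]
finger_gap: 0.0231
```

```bash
python3 pin.py w12; python3 look.py l12
```

```text
t 25.75 F mean [-2.0746 -2.4112  5.2093] along [-1.2898 -2.3961 -2.8419 -2.3252]
TCP rail 0.7327780728513427 32.33868349312757 0.06782320954441365 yaw 140.22900782860918
red cols 337 371 rows 237 275
plate 52.02935977518512
stop edge col 368 86.9888446803827
25.8 [0.5032 0.0998 0.0679] [-2.2379 -2.7121  5.5503] [-0.4111  0.2792  0.054 ] 0.023265757477441647
TCP in rail mm 0.7414813348683379 32.33603140781445 F rail -2.4745195387279937 -2.4981502183899886
```

View pics/l12.png

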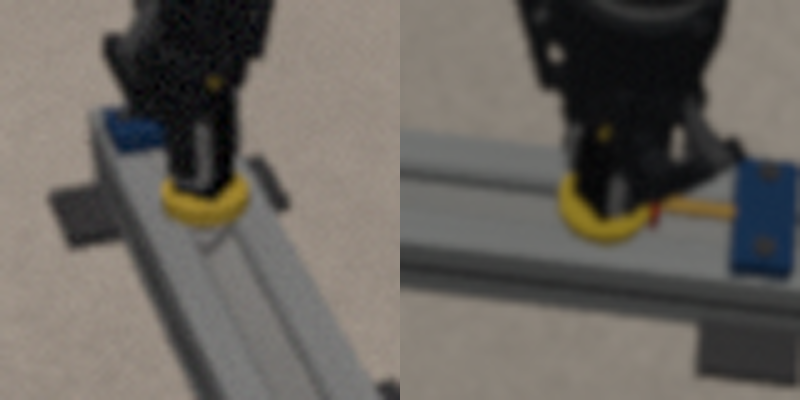

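The carrier has turned 45° and is still pressed in. The lateral force is about 2.5 N towards -ex, so I'll shift 0.5 mm that way while finishing the turn.

Call:
step_arm(
  commands=[
    {"dx":0.4,"dy":-0.3,"dz":0,"rx":0,"ry":0,"rz":2,"gripper":0.9},
    {"dx":0,"dy":0,"dz":0,"rx":0,"ry":0,"rz":5,"gripper":0.9},
    {"dx":0,"dy":0,"dz":0,"rx":0,"ry":0,"rz":6,"gripper":0.9},
    {"dx":0,"dy":0,"dz":0,"rx":0,"ry":0,"rz":6,"gripper":0.9},
    {"dx":0,"dy":0,"dz":0,"rx":0,"ry":0,"rz":6,"gripper":0.9},
    {"dx":0,"dy":0,"dz":0,"rx":0,"ry":0,"rz":6,"gripper":0.9},
    {"dx":0,"dy":0,"dz":0,"rx":0,"ry":0,"rz":6,"gripper":0.9},
    {"dx":0,"dy":0,"dz":0,"rx":0,"ry":0,"rz":5,"gripper":0.9},
    {"dx":0,"dy":0,"dz":0,"rx":0,"ry":0,"rz":3,"gripper":0.9},
    {"dx":0,"dy":0,"dz":0,"rx":0,"ry":0,"rz":0,"gripper":0.9},
  ],
)

```text
time: 27.15
position: [0.5025, 0.0999, 0.0678]
orientation: [[-0.09, 0.996, -0.001], [0.996, 0.09, 0.0], [0.0, -0.001, -1.0]]
ft_force: [-2.8, -1.6, 6.1]
finger_gap: 0.023
```

```bash
python3 pin.py w13; python3 look.py l13
```

```text
t 27.3 F mean [-2.2314 -2.1388  5.6129] along [-1.3432 -2.5385 -2.224  -1.6055]
TCP rail 0.10242173152848402 32.47043097877015 0.06776309609676301 yaw 95.2310128763549
red cols 297 339 rows 236 250
plate 58.6569068991854
stop edge col 247 109.04410680831829
27.35 [0.5026 0.0999 0.0678] [-2.6404 -2.2148  6.0824] [-0.3074  0.441  -0.016 ] 0.023138940835681177
TCP in rail mm 0.12834079575273352 32.48233325029096 F rail -2.830306991877179 -1.9663726234319236
```

View pics/l13.png

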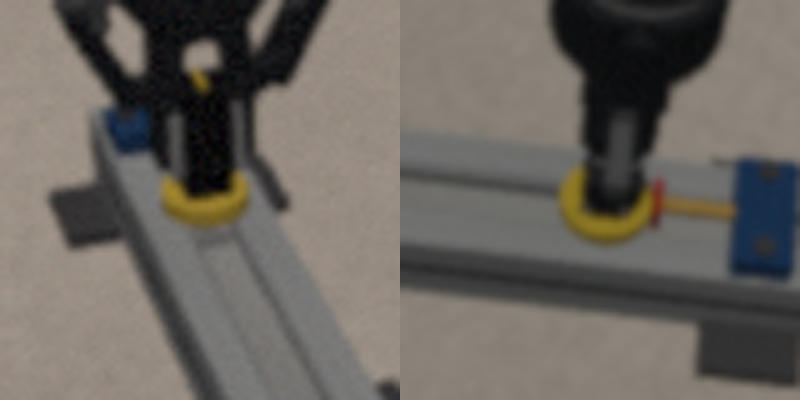

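View pics/w13.png

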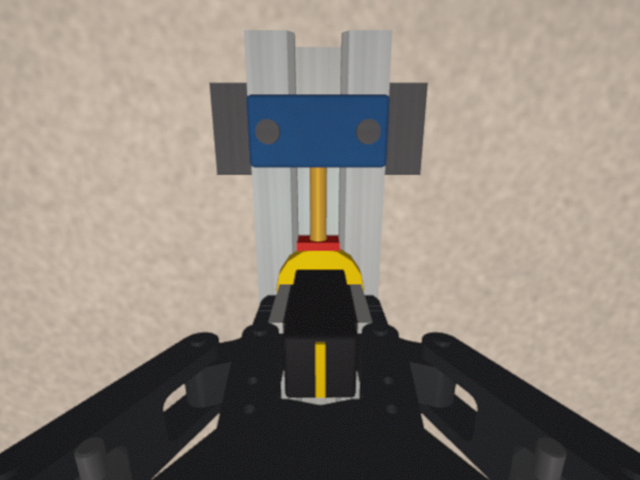

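The quarter turn is complete: yaw 185.2° to 95.2°. The flange still touches the red plate at (318,245). I'll ease up about 2 mm so the foot seats under the lips.

Call:
step_arm(
  commands=[
    {"dx":0,"dy":0,"dz":-0.4,"rx":0,"ry":0,"rz":0,"gripper":0.9},
    {"dx":0,"dy":0,"dz":-0.4,"rx":0,"ry":0,"rz":0,"gripper":0.9},
    {"dx":0,"dy":0,"dz":-0.4,"rx":0,"ry":0,"rz":0,"gripper":0.9},
    {"dx":0,"dy":0,"dz":-0.4,"rx":0,"ry":0,"rz":0,"gripper":0.9},
    {"dx":0,"dy":0,"dz":-0.4,"rx":0,"ry":0,"rz":0,"gripper":0.9},
    {"dx":0,"dy":0,"dz":0,"rx":0,"ry":0,"rz":0,"gripper":0.9},
    {"dx":0,"dy":0,"dz":0,"rx":0,"ry":0,"rz":0,"gripper":0.9},
    {"dx":0,"dy":0,"dz":0,"rx":0,"ry":0,"rz":0,"gripper":0.9},
    {"dx":0,"dy":0,"dz":0,"rx":0,"ry":0,"rz":0,"gripper":0.9},
    {"dx":0,"dy":0,"dz":0,"rx":0,"ry":0,"rz":0,"gripper":0.9},
  ],
)

```text
time: 28.7
position: [0.5026, 0.0997, 0.0697]
orientation: [[-0.091, 0.996, -0.0], [0.996, 0.091, 0.0], [0.0, -0.0, -1.0]]
ft_force: [-4.5, 2.0, 1.9]
finger_gap: 0.0233
```

```bash
python3 pin.py w14
```

```text
t 28.85 F mean [-4.3175  1.8009  2.2265] along [2.365  2.2146 1.9524 2.207 ]
TCP rail 0.19071731898337121 32.28641343476363 0.06971593803042075 yaw 95.23294721350524
red cols 297 338 rows 235 249
plate 58.3676488844408
stop edge col 248 108.92146363063657
```

The spring load has moved to the lips: Fz fell from 5.6 to 2.2 N while the spring should be at about 7 N. The foot is engaged. I'll release.

Call:
step_arm(
  commands=[
    {"dx":0,"dy":0,"dz":0,"rx":0,"ry":0,"rz":0,"gripper":0.65},
    {"dx":0,"dy":0,"dz":0,"rx":0,"ry":0,"rz":0,"gripper":0.6},
    {"dx":0,"dy":0,"dz":0,"rx":0,"ry":0,"rz":0,"gripper":0.5},
    {"dx":0,"dy":0,"dz":0,"rx":0,"ry":0,"rz":0,"gripper":0.4},
    {"dx":0,"dy":0,"dz":0,"rx":0,"ry":0,"rz":0,"gripper":0.2},
    {"dx":0,"dy":0,"dz":0,"rx":0,"ry":0,"rz":0,"gripper":0.1},
    {"dx":0,"dy":0,"dz":0,"rx":0,"ry":0,"rz":0,"gripper":0.1},
    {"dx":0,"dy":0,"dz":0,"rx":0,"ry":0,"rz":0,"gripper":0.1},
    {"dx":0,"dy":0,"dz":0,"rx":0,"ry":0,"rz":0,"gripper":0.1},
    {"dx":0,"dy":0,"dz":0,"rx":0,"ry":0,"rz":0,"gripper":0.1},
  ],
)

```text
time: 30.15
position: [0.5028, 0.0996, 0.0698]
orientation: [[-0.091, 0.996, -0.0], [0.996, 0.091, -0.0], [-0.0, -0.0, -1.0]]
ft_force: [-0.5, 0.1, 0.8]
finger_gap: 0.0769
```

```bash
python3 pin.py w15; python3 look.py l15
```

```text
t 30.3 F mean [-0.4164 -0.0512  0.3934] along [ 0.1865 -0.29   -0.2884  0.3389]
TCP rail 0.31811380745366613 32.21839831411952 0.0697860864924836 yaw 95.2331906959205
red cols 297 338 rows 235 249
plate 58.279608114331154
stop edge col 247 108.85394764314282
30.35 [0.5028 0.0996 0.0698] [-0.0468 -0.3003  0.2152] [-0.0454  0.0034 -0.0601] 0.07702319585466995
TCP in rail mm 0.31656752343974975 32.2219991591603 F rail -0.07379483531976876 -0.29480088506784646
```

View pics/w15.png

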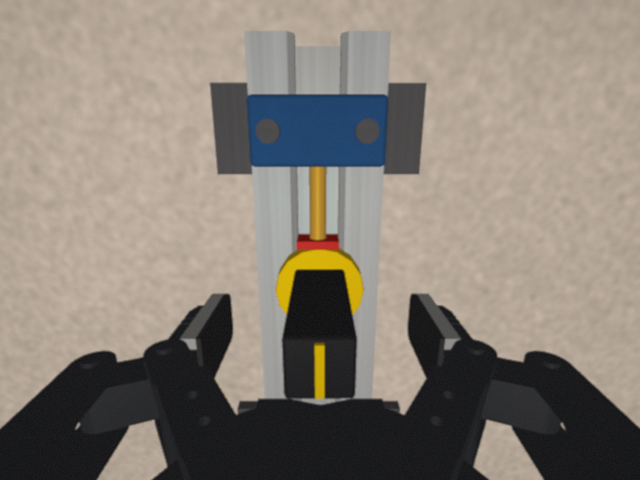

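View pics/l15.png

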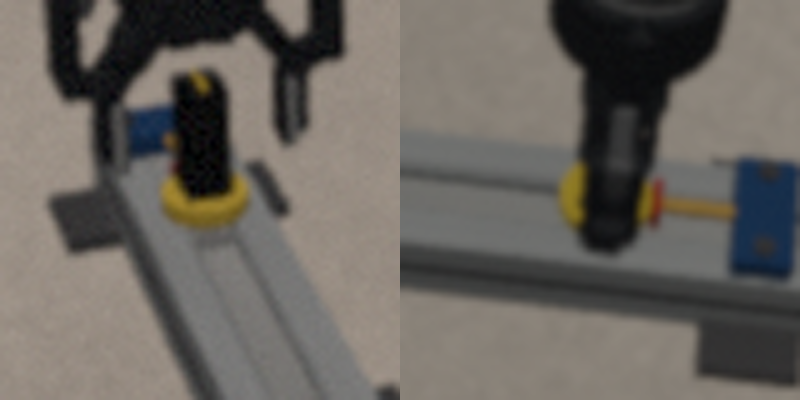

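Released: the carrier stands with the flange on the red plate. I'll retreat straight up and inspect.

Call:
step_arm(
  commands=[
    {"dx":0,"dy":0,"dz":-5,"rx":0,"ry":0,"rz":0,"gripper":0},
    {"dx":0,"dy":0,"dz":-10,"rx":0,"ry":0,"rz":0,"gripper":0},
    {"dx":0,"dy":0,"dz":-15,"rx":0,"ry":0,"rz":0,"gripper":0},
    {"dx":0,"dy":0,"dz":-20,"rx":0,"ry":0,"rz":0,"gripper":0},
    {"dx":0,"dy":0,"dz":-20,"rx":0,"ry":0,"rz":0,"gripper":0},
    {"dx":0,"dy":0,"dz":-20,"rx":0,"ry":0,"rz":0,"gripper":0},
    {"dx":-20,"dy":0,"dz":-20,"rx":0,"ry":0,"rz":0,"gripper":0},
    {"dx":-30,"dy":0,"dz":-15,"rx":0,"ry":0,"rz":0,"gripper":0},
    {"dx":-25,"dy":0,"dz":0,"rx":0,"ry":0,"rz":0,"gripper":0},
    {"dx":0,"dy":0,"dz":0,"rx":0,"ry":0,"rz":0,"gripper":0},
  ],
)

```text
time: 31.7
position: [0.5098, 0.0238, 0.1959]
orientation: [[-0.089, 0.996, 0.001], [0.996, 0.089, -0.0], [-0.0, 0.001, -1.0]]
ft_force: [0.3, 0.7, -0.1]
finger_gap: 0.0855
```

Run:
```python
from rail import *
s=robot.sense();print(s['time'],s['position'],s['ft_force']);pw=pose('wrist',s)
im,d=cams.snapshot('wrist');cv2.imwrite('pics/w16.png',im);np.savez('pics/w16.npz',d=d,p=s['position'],R=s['orientation'])
o=[]
for n,w in(('side',30),('scene',30)):
    i,_=cams.snapshot(n);cv2.imwrite(f'pics/f_{n}.png',i);x,y=proj(pose(n),(.5025,.1,.09)).astype(int)
    o.append(cv2.resize(i[y-w:y+w,x-w:x+w],(400,400),interpolation=cv2.INTER_CUBIC))
cv2.imwrite('pics/l16.png',np.hstack(o))
```

```text
31.7 [0.5098 0.0238 0.1959] [ 0.3366  0.7129 -0.0668]
```

View pics/w16.png

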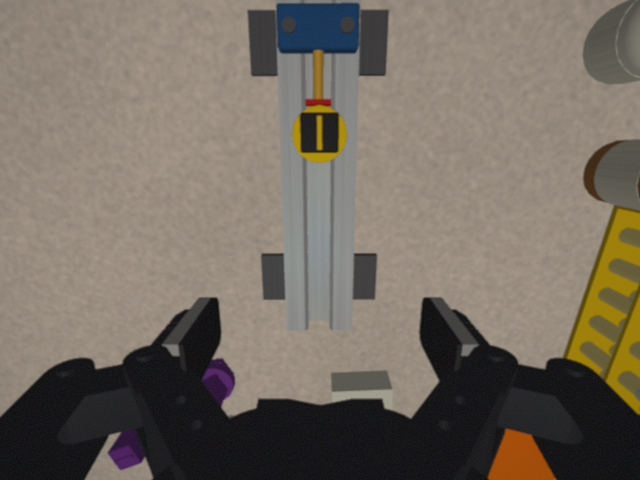

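View pics/l16.png

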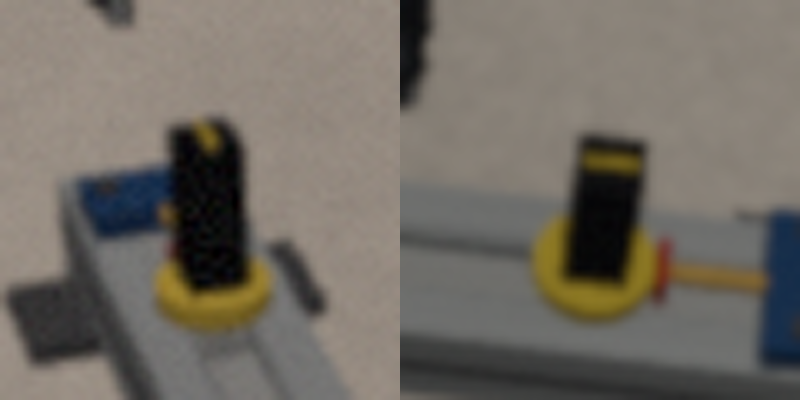

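The close view from above shows the carrier at (320,133), square to the rail, stripe along the slot, with the flange touching the red plate at (318,103). Numeric checks next.

Run:
```python
from rail import *
c=np.array((0.5054,0.0675));a=np.radians(95.2);ex=np.array([np.sin(a),-np.cos(a)]);ey=np.array([np.cos(a),np.sin(a)])
im=cv2.imread('pics/w16.png');z=np.load('pics/w16.npz');d=z['d'];pw=pose('wrist',{'position':z['p'],'orientation':z['R']})
def at(u,v): 
    X=pw[2]+pw[1]@(np.linalg.inv(pw[0])@np.array([u,v,1.]))*d[int(v),int(u)];return np.r_[(X[:2]-c)@ex,(X[:2]-c)@ey,X[2]]*1e3
def pl(u,v,h): X=onplane(pw,(u,v),h);return np.array([(X[:2]-c)@ex,(X[:2]-c)@ey])*1e3
g=cv2.cvtColor(im,cv2.COLOR_BGR2GRAY);K=cv2.inRange(g,0,70);k=np.zeros_like(K);k[108:158,296:344]=1;K*=k
r=cv2.minAreaRect(cv2.convexHull(cv2.findNonZero(K)));print('post top',r,pl(*r[0],.119))
b=[pl(*p,.119) for p in cv2.boxPoints(r)];e=b[1]-b[0];print('face angle in rail',np.degrees(np.arctan2(e[1],e[0])),np.linalg.norm(e))
print('top z',[at(u,v)[2] for u,v in((308,130),(330,130),(310,142),(330,120))])
print('flange z',[at(u,v)[2] for u,v in((320,157),(297,135),(342,135))],'rail z',[at(u,v)[2] for u,v in((292,200),(345,200),(345,90))])
Y=mask(im,(20,100,60),(35,255,255),(285,100,355,168));U=cv2.morphologyEx(Y|K,cv2.MORPH_CLOSE,np.ones((5,5)));ct=max(cv2.findContours(U,0,2)[0],key=cv2.contourArea);(q,rad)=cv2.minEnclosingCircle(ct);el=cv2.fitEllipse(ct);print('flange',q,rad,el[0],pl(*el[0],.057))
m=mask(im,(0,120,60),(8,255,255),(295,90,345,112));ys,xs=np.nonzero(m);print('red',xs.min(),xs.max(),ys.min(),ys.max(),'back edge top',pl(318,ys.min()-.5,.061),'front',pl(318,ys.max()+.5,.061))
m=mask(im,(100,120,40),(125,255,255),(270,0,370,60));ys,xs=np.nonzero(m);print('stop near edge',ys.max(),pl(318,ys.max()+.5,.06),pl(318,ys.max()+.5,.045))
# hover picture for free pin: back edge of plate at the top
im=cv2.imread('pics/h_wrist.png');zz=np.load('pics/h.npz');pw=pose('wrist',{'position':zz['p'],'orientation':zz['R']})
m=mask(im,(0,120,60),(8,255,255),(460,220,510,290));
for v in(242,250,262,268):
    x=np.nonzero(m[v])[0]; 
    if len(x): print('free row',v,x.min(),x.max(),pl(x.min()-.5,v,.061),pl(x.max()+.5,v,.047))
mb=mask(im,(100,120,40),(125,255,255));ys,xs=np.nonzero(mb);print('stop',xs.min(),pl(xs.min()-.5,290,.045),[ (v,np.nonzero(mb[v])[0].min(),pl(np.nonzero(mb[v])[0].min()-.5,v,.06)) for v in (220,250,280)])
```

```text
post top ((319.0, 132.0), (38.0, 38.0), 0.0) [ 1.1727 33.2817]
face angle in rail 88.98038087410245 22.349708795293537
top z [np.float64(118.89725793335687), np.float64(117.77277511367953), np.float64(119.2860375673906), np.float64(118.51907467613002)]
flange z [np.float64(59.18870089722217), np.float64(57.51837313279545), np.float64(57.74934512341912)] rail z [np.float64(45.36281639610012), np.float64(44.2718725907853), np.float64(44.7503082454318)]
flange (319.0, 133.5) 28.692432403564453 (319.02252197265625, 133.51380920410156) [ 1.1028 33.7363]
red 305 330 99 105 back edge top [ 0.3811 59.0401] front [ 0.367  54.0744]
stop near edge 52 [ 0.4665 90.6103] [ 0.4122 94.0048]
free row 242 475 489 [-11.339   46.1835] [-7.1822 62.7117]
free row 250 474 489 [-6.1794 46.2326] [-1.6603 63.4946]
free row 262 472 488 [ 1.6969 45.9951] [ 6.7693 64.0213]
free row 268 476 487 [ 5.6958 49.0143] [11.0517 63.9528]
stop 530 [28.0461 96.3474] [(220, np.int64(543), array([-24.9642,  86.0219])), (250, np.int64(547), array([-5.8882, 92.0529])), (280, np.int64(532), array([14.2242, 86.2897]))]
```

The numbers agree. The flange underside is about 4 mm above the rail and the post top is at 118.6 mm (119 expected). The axis of flange and top matches within 0.5 mm, and the post is square to the rail within about 1°. One more wait to confirm it does not creep.

Call:
step_arm(
  commands=[
    {"dx":0,"dy":0,"dz":0,"rx":0,"ry":0,"rz":0,"gripper":0},
    {"dx":0,"dy":0,"dz":0,"rx":0,"ry":0,"rz":0,"gripper":0},
    {"dx":0,"dy":0,"dz":0,"rx":0,"ry":0,"rz":0,"gripper":0},
    {"dx":0,"dy":0,"dz":0,"rx":0,"ry":0,"rz":0,"gripper":0},
    {"dx":0,"dy":0,"dz":0,"rx":0,"ry":0,"rz":0,"gripper":0},
    {"dx":0,"dy":0,"dz":0,"rx":0,"ry":0,"rz":0,"gripper":0},
    {"dx":0,"dy":0,"dz":0,"rx":0,"ry":0,"rz":0,"gripper":0},
    {"dx":0,"dy":0,"dz":0,"rx":0,"ry":0,"rz":0,"gripper":0},
    {"dx":0,"dy":0,"dz":0,"rx":0,"ry":0,"rz":0,"gripper":0},
    {"dx":0,"dy":0,"dz":0,"rx":0,"ry":0,"rz":0,"gripper":0},
  ],
)

```text
time: 33.1
position: [0.5096, 0.0249, 0.1948]
orientation: [[-0.091, 0.996, -0.0], [0.996, 0.091, -0.0], [-0.0, -0.0, -1.0]]
ft_force: [0.4, -1.1, -0.1]
finger_gap: 0.0849
```

Run:
```python
from h import *
s=robot.sense();im,d=cams.snapshot('wrist');a=cv2.imread('pics/w16.png');z=np.load('pics/w16.npz')
print(s['time'],(s['position']-z['p'])*1e3)
def f(i):
    r=mask(i,(0,120,60),(8,255,255),(295,85,345,115));y=mask(i,(20,100,60),(35,255,255),(285,95,355,170));b=mask(i,(100,120,40),(125,255,255),(270,0,370,60))
    return [np.round(np.argwhere(m).mean(0),2) for m in(r,y,b)]
print(f(a),f(im))
job.sign_off()
```

```text
33.1 [-0.1297  1.0978 -1.0907]
[array([101.59, 317.46]), array([134.7 , 318.85]), array([ 27.43, 317.48])] [array([103.21, 318.41]), array([134.97, 319.4 ]), array([ 28.85, 318.18])]
the job is handed in; nothing more can be done
```

The carrier is locked in the rail and the job is handed in at about 33 s. I dropped it in 157 mm from the stop's origin, slid it until the pin went in about 3 mm, pressed it down and twisted it 90° clockwise.

**Last checks after release:**
- The flange's underside is about 4 mm above the rail, and the post's top is at 118.6 mm against 119 mm expected for a locked carrier.
- It stands upright: the post's top and the flange agree within about 0.5 mm. It is square to the rail within about 1°.
- The flange rests on the red plate, and the pin showed no sign of creep over 1.4 s. The camera had moved about 1 mm between those two pictures, so that comparison is rough.
- The force readings I took stayed below about 9 N.

**What disagreed or stayed uncertain:**
- The foot's long axis turned out to lie across the yellow stripe, not along it as I first assumed. I confirmed this from two side views before inserting.
- The carrier read 1–2 mm tilted or offset in the hand. That probably explains the 2–4 N sideways force during the twist, which vanished on release.
- I did not measure the pin's resting force separately. Before the twist I read 3.8 N along the slot, which includes slide friction. From how far the pin is in, I estimate about 2 N.
- One early move call was refused for incomplete rows, and the arm did not move.

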